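Sort left and right window handles onto their sloped drying trays

ROBOT

A 6-joint arm with a two-finger parallel gripper is mounted at the origin on the work surface. World frame = base frame: x ahead of the robot, y to its left, z up, the work surface at z = 0. Lengths are in m, angles in rad, forces in N, time in s.
With the tool pointing down it reaches from about 0.375 to 0.975 m from the base axis. Payload 3.8 kg.
Tool frame: the origin (TCP) lies on the mounting face of the last link; the fingertips stand 173 mm ahead of it and the grasp point (between the pads) lies 155 mm ahead of it (arm.tcp_to_tips is the distance from the TCP to the fingertips, in m); z points along the fingers, y is the direction in which the jaws open and shut (so a half turn about z gives the same grasp; the last joint's range is limited). The gripper opens to 85 mm and grips with 20 to 120 N. Pads are 22 mm wide; open, the fingers measure 114 mm over their backs; the gripper's body (76 mm by 85 mm) begins 54 mm behind the grasp point. The pads swing forward as they close: fully open they stand 13 mm farther back than shut.
Start: joints at [-1.387, 0.264, 1.604, -0, 1.274, -0.037], TCP at [0.148, -0.659, 0.405] pointing down, gripper open.
Joint ranges: [-2.63, 2.63], [-0.94, 2.18], [0.31, 2.57], [-1.31, 4.45], [0, 2.66], [-2.55, 2.55]. Speed limits (rad/s): [2.57, 2.57, 3.14, 3.14, 3.14, 3.14].

INTERFACE

Orientations are given as a unit quaternion [w, x, y, z].
In Python, from cell import readout, viewer, order, arm gives the robot as it stands. The module is installed in compiled form; this text tells all that it offers.
- The arm moves only by the shell command python3 -m handwheel 'ROWS' [FORCE]. ROWS is a JSON object of lists of equal length, an entry for each row: "claw": the closure, from -1 (fully open) to 1 (shut); "delta_pos": the shift along the tool's x, y, z in cm, a list of three; "twist": the turn, a rotation vector about the tool's x, y, z in degrees, a list of three. In form: {"claw": [claw, ...], "delta_pos": [[tx, ty, tz], ...], "twist": [[ax, ay, az], ...]}. A call has 1 to 20 rows; each row is the pose to reach, as a shift and turn from the pose commanded when the call began, along the tool's axes at that moment; what a row does not reach only later rows make up. A row lasts 1/12 s, in which the tool goes at most 41.7 mm and 7.16 degrees, less where a joint would pass 70% of its speed; a pose out of reach is approached as far as the arm can. A call with a gripper value outside its range is refused whole. The fingers move at their own pace and stop on an object; FORCE is the grip in N (left out, the last holds). Time passes only in rows, so rows that repeat a pose let the fingers close. It gives the time, the measured TCP pose, the force and the opening at its end, in the units of the state.
- readout.state(): the state, without advancing time (a new reading comes with each control period).
- viewer.grab_frame(name): name is "scene" or "top" or "wrist"; returns the picture (400x640x3 uint8, red, green, blue); there is no depth.
- viewer.camera_model(name): a dict with "fovy" (degrees; the focal length in pixels is half the picture's height over the tangent of half this angle, whatever the lens; pixels are square), "cx", "cy" (the principal point, pixels), "k1" (the pictures are not rectified: a ray, as slopes to the right and down, at radius r is drawn at 1 + k1 r^2 times it, then the intrinsics apply), "rvec" (rotation vector, rad) and "tvec" (3), from world to camera coordinates, as OpenCV has them; the wrist camera has in their place "tool_from_camera" (4x4, takes a point from camera to tool coordinates, whose origin is the TCP and whose axes are the flange's). Camera axes: x right, y down, z forward; pixel columns grow to the right and rows downward; lengths in m; the calibration is good to about 2 mm. A picture is of the moment at which its call begins: read the wrist's pose just before it. camera_model takes no time and is no camera call.
- order.job_done(): hands the job in, once; it reports no verdict.
The state is a dict: "t": time; "joint_positions": joint angles; "joint_vel": joint speeds; "effort": joint torques, N m; "ee_pos": TCP position; "orientation": TCP orientation; "contact_force": force on the tool from outside, world axes, zero at the start; "ft_torque": the same for the moment, N m; "width": opening from 0.0 (shut) to 1.0 (fully open).
Only numpy, scipy, OpenCV 4.12 (cv2) and the standard library are available. Lean on these libraries where they do the work, as an engineer would, in place of code of your own. Each camera call takes 0.05 s, during which the arm holds its last target.

TASK

Get the brass window handles ready to dry: put the scratch brush that was left lying in a drip tray back on its stand, and lay every left-hand handle in the tray painted with left-hand outlines and every right-hand one in the other, each flat on its backplate like the outlines, grip pointing down the slope. Only when all are in place, turn the blower's timer dial clockwise to the green mark. Leave the engraver's block, the tin and the bowl where they are.

Things in the scene. Friction and masses are not known exactly. Their poses are not given: they have to be found in the camera images.
- left1: left-hand brass handle (mirror image of the right-hand ones), or None if not in this lot. Backplate 84(x) x 44 x 10 mm; square boss 24 x 24 mm at its middle, top 52 mm up; arm at 36-50 mm height cranks from the boss to +y, then runs along -x as a grip 26 mm to +y, to x = -87 mm. Grip towards you, it is offset to your left. Origin: centre of plate's underside; z up. 0.3 kg
- left1_head (a point): middle of the end of left1's backplate away from the grip: 42 mm along +x, 5 mm up in the handle's frame
- left2: left-hand brass handle (mirror image of the right-hand ones), or None if not in this lot. Backplate 84(x) x 44 x 10 mm; square boss 24 x 24 mm at its middle, top 52 mm up; arm at 36-50 mm height cranks from the boss to +y, then runs along -x as a grip 26 mm to +y, to x = -87 mm. Grip towards you, it is offset to your left. Origin: centre of plate's underside; z up. 0.3 kg
- left2_head (a point): middle of the end of left2's backplate away from the grip: 42 mm along +x, 5 mm up in the handle's frame
- left3: left-hand brass handle (mirror image of the right-hand ones), or None if not in this lot. Backplate 84(x) x 44 x 10 mm; square boss 24 x 24 mm at its middle, top 52 mm up; arm at 36-50 mm height cranks from the boss to +y, then runs along -x as a grip 26 mm to +y, to x = -87 mm. Grip towards you, it is offset to your left. Origin: centre of plate's underside; z up. 0.3 kg
- left3_head (a point): middle of the end of left3's backplate away from the grip: 42 mm along +x, 5 mm up in the handle's frame
- right1: right-hand brass handle (mirror image of the left-hand ones), or None if not in this lot. Backplate 84(x) x 44 x 10 mm; square boss 24 x 24 mm at its middle, top 52 mm up; arm at 36-50 mm height cranks from the boss to -y, then runs along -x as a grip 26 mm to -y, to x = -87 mm. Grip towards you, it is offset to your right. Origin: centre of plate's underside; z up. 0.3 kg
- right1_head (a point): middle of the end of right1's backplate away from the grip: 42 mm along +x, 5 mm up in the handle's frame
- right2: right-hand brass handle (mirror image of the left-hand ones), or None if not in this lot. Backplate 84(x) x 44 x 10 mm; square boss 24 x 24 mm at its middle, top 52 mm up; arm at 36-50 mm height cranks from the boss to -y, then runs along -x as a grip 26 mm to -y, to x = -87 mm. Grip towards you, it is offset to your right. Origin: centre of plate's underside; z up. 0.3 kg
- right2_head (a point): middle of the end of right2's backplate away from the grip: 42 mm along +x, 5 mm up in the handle's frame
- right3: right-hand brass handle (mirror image of the left-hand ones), or None if not in this lot. Backplate 84(x) x 44 x 10 mm; square boss 24 x 24 mm at its middle, top 52 mm up; arm at 36-50 mm height cranks from the boss to -y, then runs along -x as a grip 26 mm to -y, to x = -87 mm. Grip towards you, it is offset to your right. Origin: centre of plate's underside; z up. 0.3 kg
- right3_head (a point): middle of the end of right3's backplate away from the grip: 42 mm along +x, 5 mm up in the handle's frame
- left_deck: sloped white floor, 160(x) x 235 mm, of the fixed drip tray with three blue outlines of left-hand handles. Origin: middle of the floor, 40 mm over the bench; x uphill, away from the robot, 16 deg above level; z square to the floor. Outlines' bosses at x = 22, y = -80, -5, 70 mm, grips downhill (-x). Rims 18 mm high downhill, else 12. May stand left or right of the blower
- right_deck: sloped white floor, 160(x) x 235 mm, of the fixed drip tray with three blue outlines of right-hand handles. Origin: middle of the floor, 40 mm over the bench; x uphill, away from the robot, 16 deg above level; z square to the floor. Outlines' bosses at x = 22, y = -70, 5, 80 mm, grips downhill (-x). Rims 18 mm high downhill, else 12. May stand left or right of the blower
- timer (a joint): timer dial on the drying blower: rad, 0 = the white pointer line at one end of its bar points to the robot (bar along x), growing clockwise seen from above, stop at 2.4; green mark at 1.2, white marks at 0, 0.4, 0.8, 1.6. Starts near 0; stays where it is left (friction 0.06 N m)
- timer_grip (a point): on the dial's upright axis, 147 mm over the bench, at the height to grip its bar (46 mm long, 14 mm wide, top 7 mm higher, 38 mm over the box's top). Its x axis lies along the bar. Grey blower box: 190(x) x 100 mm, 110 mm high, fixed between the trays
- brush: scratch brush: wooden bar 170(x) x 26 x 22 mm, with a brass wire block 62 x 20 mm standing 14 mm out of its top from x = -81 to -19 mm; the bar is bare from there to +85. Origin: centre of the bar's underside, z out of the wire side. 0.14 kg. Starts wires up in a drip tray
- brush_mid (a point): centre of the brush's wooden bar, 11 mm above its underside
- stand: dark wooden brush stand, fixed, foot 150(x) x 60 mm; two upright slats 12 mm thick at x = -55 and +55 mm, whose tops, 70 mm over the bench, carry the brush lying along x; ears 10 mm high leave a notch 34 mm wide (y) on each. Origin: centre of the underside
- stand_rest (a point): where brush_mid comes when the brush lies in the notches: on the stand's axis, 81 mm over the bench
- block: bystander: engraver's round block with a brass dish on it, 140 mm across, 60 mm high, origin centre of the underside
- tin: bystander: lacquer tin 72 mm across, 110 mm high, origin centre of the underside
- bowl: bystander: small brass bowl 96 mm across, 42 mm high, origin centre of the underside
There are look-alikes about, which are no part of the job. Leave any red or turquoise look-alike of the right2 alone.

How it is judged:
By the outcome, as a careful person would: the job done as asked, in the order asked, and still so for the second after the job is handed in, with the robot touching nothing.
Of left1, left2, left3, right1, right2, right3 only 4 to 6 are there at a start; the rules pass over those that are not, and their reading is None.
At some moment in a run one of left1, left2, left3, right1, right2, right3, brush may be knocked a few centimetres aside while the robot is not near it.
Once in a run the grip may slacken for a moment while it holds something.
It also fails if it takes over 210 s, if anything falls off the work surface, if the arm or the gripper's body presses on something with over 40 N, if the wrist force passes 120 N, or if a joint passes its speed limit or range.

## Working session

There is one attempt and no reset: what is moved stays moved. The work goes in short steps, Python scripts to look and compute and a shell command to move; the robot and the scene stay as the last step left them, time stands still between calls to the robot, and variables do not carry over. Pictures are saved under pics/ and viewed, and the job is handed in when it is done.

```bash
mkdir -p pics; ls
python3 - <<'E'
from cell import readout, viewer, arm
import cv2
print(readout.state())
for n in ("scene","top","wrist"):
    f=viewer.grab_frame(n); cv2.imwrite(f"pics/{n}0.png",f[:,:,::-1]); print(n,viewer.camera_model(n))
print([a for a in dir(arm) if a[0]!='_'])
E
```

```text
pics
{'t': 0.0, 'joint_positions': array([-1.38688941e+00,  2.64762168e-01,  1.60539138e+00,  1.78392576e-05,
        1.27369312e+00, -3.69128088e-02]), 'joint_vel': array([-1.44888311e-03, -1.66315167e-03,  1.31054469e-03,  1.79713185e-03,
        9.43570075e-05,  1.44395958e-04]), 'effort': array([ 1.90174155e-04, -5.15109909e+01, -3.67308676e+01, -8.20606874e-05,
        1.29265510e-02, -7.52457403e-07]), 'ee_pos': array([ 0.14777409, -0.65827008,  0.40334612]), 'orientation': array([-1.12459131e-03,  9.93910678e-01,  1.10183001e-01, -7.42543186e-05]), 'contact_force': array([ 0.56448615, -0.32309756,  0.07405547]), 'ft_torque': array([ 0.02016272,  0.00845728, -0.03782605]), 'width': 1.0028270332031028}
scene {'fovy': 46.32831146434238, 'cx': 318.69328959965975, 'cy': 184.57064052957298, 'k1': -0.08903058093325972, 'rvec': array([ 1.7862458 ,  1.49674925, -0.75995839]), 'tvec': array([-0.08409395, -0.21280407,  1.74702326])}
top {'fovy': 42.9125113042848, 'cx': 321.7904557268929, 'cy': 200.4023443562044, 'k1': -0.04331313793790741, 'rvec': array([ 2.10204457, -2.1470884 ,  0.18960483]), 'tvec': array([0.01380267, 0.54040659, 1.45951458])}
wrist {'fovy': 62.78531419380698, 'cx': 323.6335116158964, 'cy': 200.86149484800046, 'k1': -0.05111652691491273, 'tool_from_camera': array([[ 7.51850663e-04, -9.47670445e-01, -3.19249373e-01,
         8.21672532e-02],
       [ 9.99999485e-01,  9.30256769e-04, -4.06348711e-04,
         4.74677477e-04],
       [ 6.82068554e-04, -3.19248903e-01,  9.47670656e-01,
         2.93245246e-02],
       [ 0.00000000e+00,  0.00000000e+00,  0.00000000e+00,
         1.00000000e+00]])}
['PlanningError', 'tcp_to_tips']
```

View pics/top0.png

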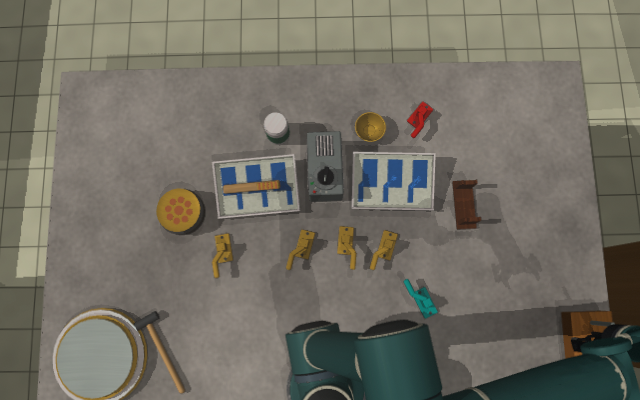

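View pics/scene0.png

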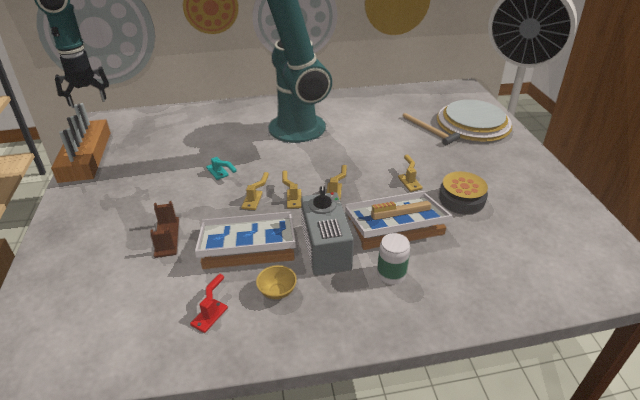

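View pics/wrist0.png

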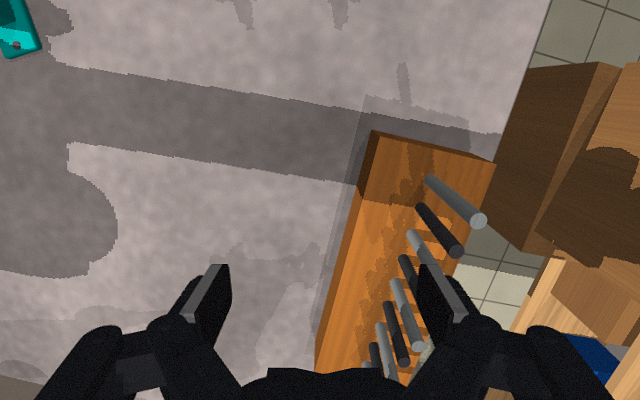

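```bash
cat > h.py <<'E'
import numpy as np, cv2
from scipy.spatial.transform import Rotation as R
from cell import readout, viewer
def K(m):
    f=200/np.tan(np.radians(m['fovy'])/2); return f,m['cx'],m['cy'],m['k1']
def ext(name,state=None):
    m=viewer.camera_model(name)
    if name=='wrist':
        s=state or readout.state(); w,x,y,z=s['orientation']
        T=np.eye(4);T[:3,:3]=R.from_quat([x,y,z,w]).as_matrix();T[:3,3]=s['ee_pos']
        return np.linalg.inv(T@m['tool_from_camera']),m
    T=np.eye(4);T[:3,:3]=R.from_rotvec(m['rvec']).as_matrix();T[:3,3]=m['tvec'];return T,m
def proj(name,P,state=None):
    T,m=ext(name,state);f,cx,cy,k=K(m)
    P=np.atleast_2d(P)@T[:3,:3].T+T[:3,3]
    s=P[:,:2]/P[:,2:];s=s*(1+k*(s**2).sum(1,keepdims=True))
    return s*f+[cx,cy]
def ray(name,uv,state=None):
    T,m=ext(name,state);f,cx,cy,k=K(m)
    d=(np.atleast_2d(uv)-[cx,cy])/f;s=d.copy()
    for _ in range(20): s=d/(1+k*(s**2).sum(1,keepdims=True))
    D=np.c_[s,np.ones(len(s))]@T[:3,:3]; return -T[:3,:3].T@T[:3,3],D
def onz(name,uv,z,state=None):
    o,D=ray(name,uv,state);z=np.broadcast_to(z,len(D));return o+D*((z-o[2])/D[:,2])[:,None]
def grab(name,fn,crop=None,scale=1):
    s=readout.state();f=viewer.grab_frame(name)[:,:,::-1]
    cv2.imwrite('pics/raw_'+fn+'.png',f)
    np.save('pics/'+fn+'.npy',np.r_[s['ee_pos'],s['orientation']])
    if crop: f=f[crop[1]:crop[3],crop[0]:crop[2]]
    cv2.imwrite(f'pics/{fn}.png',cv2.resize(f,None,fx=scale,fy=scale,interpolation=cv2.INTER_CUBIC));return s
def st(fn):
    a=np.load('pics/'+fn+'.npy');return dict(ee_pos=a[:3],orientation=a[3:])
E
python3 - <<'E'
import cv2
f=cv2.imread('pics/top0.png')
cv2.imwrite('pics/t_h.png',cv2.resize(f[220:330,200:450],None,fx=3.2,fy=3.2,interpolation=2))
cv2.imwrite('pics/t_d.png',cv2.resize(f[100:235,200:490],None,fx=2.75,fy=2.75,interpolation=2))
f=cv2.imread('pics/scene0.png')
cv2.imwrite('pics/s_h.png',cv2.resize(f[130:330,140:470],None,fx=2.4,fy=2.4,interpolation=2))
E
```

```text
(no output)
```

View pics/t_h.png

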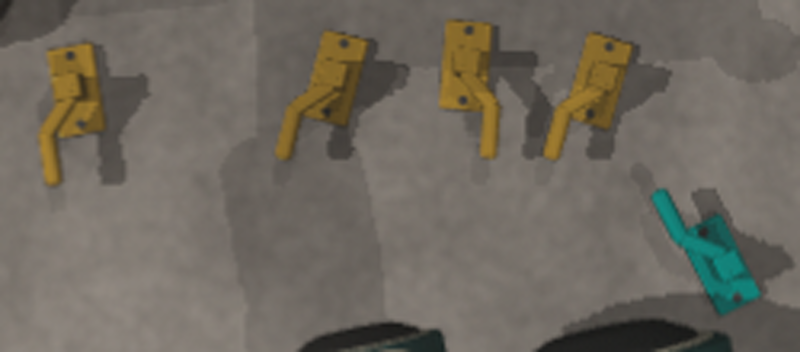

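View pics/t_d.png

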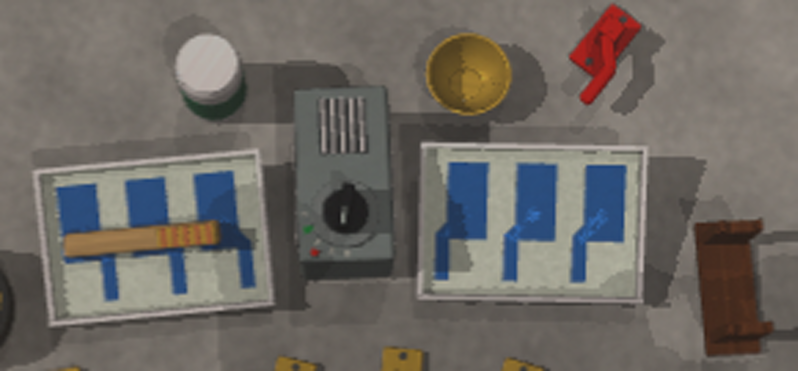

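View pics/s_h.png

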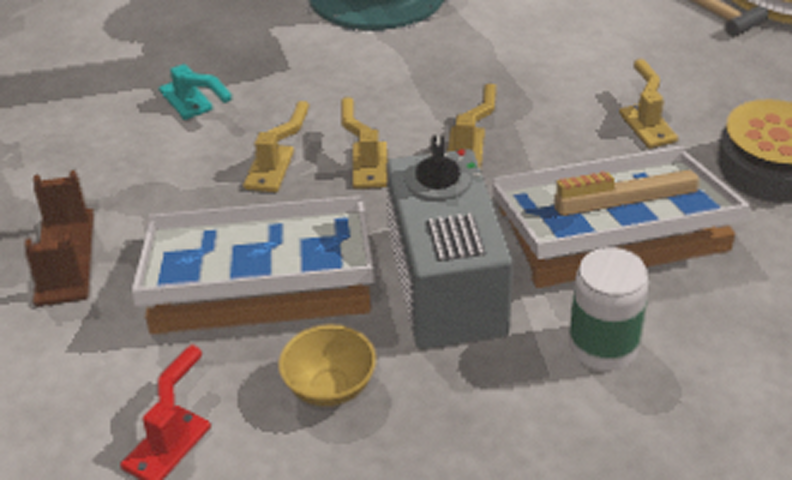

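```bash
cat > fit.py <<'E'
from h import *
from scipy.optimize import minimize
def box(x0,x1,y0,y1,z0,z1): return np.array([[x,y,z] for x in(x0,x1) for y in(y0,y1) for z in(z0,z1)])
def handle(side): # side +1 left
    B=[box(-42,42,-22,22,0,10),box(-12,12,-12,12,10,52)]
    # crank from boss to (-34,26), then grip to -87
    c=np.array([[0,-5],[0,7],[-34,33],[-38,19]],float)
    B.append(np.array([[x,y,z] for x,y in c for z in (36,50)]))
    B.append(box(-87,-32,19,33,36,50))
    B=[b*[1,side,1]/1000. for b in B]; return B
def pose(x,y,yaw,z=0,Rm=None):
    T=np.eye(4);T[:3,:3]=R.from_euler('z',yaw).as_matrix() if Rm is None else Rm;T[:3,3]=[x,y,z];return T
def sil(name,B,T,S=4,state=None,roi=None):
    x0,y0,x1,y1=roi;M=np.zeros(((y1-y0)*S,(x1-x0)*S),np.uint8)
    for b in B:
        uv=(proj(name,b@T[:3,:3].T+T[:3,3],state)-[x0,y0]+0.5)*S
        cv2.fillConvexPoly(M,cv2.convexHull(np.round(uv).astype(np.int32)),1)
    return M
def brass(img,lo=(14,100,70),hi=(32,255,255)):
    return cv2.inRange(cv2.cvtColor(img,cv2.COLOR_BGR2HSV),lo,hi)//255
def fit(views,B,p0,mk=pose,S=4,d0=(.006,.006,.08)):
    # views: (name,mask,roi,state)
    Ms=[cv2.resize(m[r[1]:r[3],r[0]:r[2]],None,fx=S,fy=S,interpolation=1) if 0 else cv2.resize(m[r[1]:r[3],r[0]:r[2]]*255,None,fx=S,fy=S,interpolation=1)>127 for _,m,r,_ in views]
    def cost(p):
        c=0
        for (n,m,r,s),M in zip(views,Ms):
            A=sil(n,B,mk(*p),S,s,r)>0; c+=1-(A&M).sum()/max(1,(A|M).sum())
        return c/len(views)
    best=None
    for k in range(3):
        p0=np.array(p0,float);sx=np.vstack([p0]+[p0+np.eye(len(p0))[i]*d0[i]/(k+1)*(-1)**k for i in range(len(p0))])
        r=minimize(cost,p0,method='Nelder-Mead',options=dict(initial_simplex=sx,xatol=1e-5,fatol=1e-5,maxiter=300));p0=r.x
    return p0,r.fun
E
python3 - <<'E'
from fit import *
img=cv2.imread('pics/top0.png');m=brass(img)
for n,side,uv,yaw,roi in [('A',1,(222,248),-.15,(205,225,245,285)),('B',1,(304,245),-.3,(280,222,325,278)),('C',-1,(346,242),.05,(330,220,362,275)),('D',1,(386,246),-.35,(364,222,405,278))]:
    p=onz('top',[uv],.01)[0]
    q,c=fit([('top',m,roi,None)],handle(side),[p[0],p[1],yaw]); print(n,q.round(4),np.degrees(q[2]).round(1),round(c,3))
for nm,uv,z in [('tin',(275,119),.11),('bowl',(370,127),.042),('box c1',(309,131),.11),('box c2',(340,131),.11),('box c3',(342,193),.11),('dial',(325,176),.15),('stand TL',(453,181),0.08),('stand TR',(478,181),.08),('stand BL',(457,229),.08),('stand BR',(482,226),.08),('Ltray TL',(353,152),.07),('L BL',(352,208),.04),('L BR',(433,209),.04),('L TR',(435,153),.07),('R TL',(213,162),.07),('R TR',(295,155),.07),('R BR',(299,211),.04),('R BL',(218,218),.04)]:
    print(nm,onz('top',[uv],z)[0].round(3))
E
```

```text
A [0.4108 0.302  0.167 ] 9.6 0.121
B [ 0.4171  0.0583 -0.2631] -15.1 0.095Traceback (most recent call last):
  File "<stdin>", line 5, in <module>
  File "fit.py", line 32, in fit
    r=minimize(cost,p0,method='Nelder-Mead',options=dict(initial_simplex=sx,xatol=1e-5,fatol=1e-5,maxiter=300));p0=r.x
    res = _minimize_neldermead(fun, x0, args, callback, bounds=bounds,
                               **options)
    fsim[j] = func(sim[j])
              ~~~~^^^^^^^^
    fx = function(np.copy(x), *(wrapper_args + args))
  File "fit.py", line 27, in cost
    A=sil(n,B,mk(*p),S,s,r)>0; c+=1-(A&M).sum()/max(1,(A|M).sum())
      ~~~^^^^^^^^^^^^^^^^^^
  File "fit.py", line 16, in sil
    uv=(proj(name,b@T[:3,:3].T+T[:3,3],state)-[x0,y0]+0.5)*S
        ~~~~^^^^^^^^^^^^^^^^^^^^^^^^^^^^^^^^^
  File "h.py", line 14, in proj
    T,m=ext(name,state);f,cx,cy,k=K(m)
        ~~~^^^^^^^^^^^^
  File "h.py", line 7, in ext
    m=viewer.camera_model(name)
ValueError: time passes only in moves, steps and waits
```

```bash
sed -i 's/^def K(m)/_C={}\ndef cm(n):\n    if n not in _C: _C[n]=viewer.camera_model(n)\n    return _C[n]\ndef K(m)/; s/m=viewer.camera_model(name)/m=cm(name)/' h.py
python3 - <<'E'
from fit import *
img=cv2.imread('pics/top0.png');m=brass(img)
for n,side,uv,yaw,roi in [('A',1,(222,248),.15,(205,225,245,285)),('B',1,(304,245),-.3,(280,222,325,278)),('C',-1,(346,242),.05,(330,220,362,275)),('D',1,(386,246),-.35,(364,222,405,278))]:
    p=onz('top',[uv],.01)[0]
    q,c=fit([('top',m,roi,None)],handle(side),[p[0],p[1],yaw]); print(n,q.round(4),np.degrees(q[2]).round(1),round(c,3))
for nm,uv,z in [('tin',(275,119),.11),('bowl',(370,127),.042),('box c1',(309,131),.11),('box c2',(340,131),.11),('box c3',(342,193),.11),('dial',(325,176),.15),('stand TL',(453,181),0.08),('stand TR',(478,181),.08),('stand BL',(457,229),.08),('stand BR',(482,226),.08),('Ltray TL',(353,152),.07),('L BL',(352,208),.04),('L BR',(433,209),.04),('L TR',(435,153),.07),('R TL',(213,162),.07),('R TR',(295,155),.07),('R BR',(299,211),.04),('R BL',(218,218),.04)]:
    print(nm,onz('top',[uv],z)[0].round(3))
E
```

```text
A [0.4107 0.3019 0.1704] 9.8 0.122
B [ 0.4171  0.0583 -0.2631] -15.1 0.095
C [ 0.4259 -0.0646 -0.1221] -7.0 0.079
D [ 0.4095 -0.1893 -0.3241] -18.6 0.074
tin [0.775 0.135 0.11 ]
bowl [ 0.767 -0.15   0.042]
box c1 [0.736 0.035 0.11 ]
box c2 [ 0.734 -0.055  0.11 ]
box c3 [ 0.55  -0.056  0.11 ]
dial [ 0.591 -0.008  0.15 ]
stand TL [ 0.584 -0.383  0.08 ]
stand TR [ 0.583 -0.457  0.08 ]
stand BL [ 0.443 -0.385  0.08 ]
stand BR [ 0.45  -0.458  0.08 ]
Ltray TL [ 0.681 -0.094  0.07 ]
L BL [ 0.517 -0.087  0.04 ]
L BR [ 0.509 -0.328  0.04 ]
L TR [ 0.673 -0.338  0.07 ]
R TL [0.66  0.323 0.07 ]
R TR [0.676 0.079 0.07 ]
R BR [0.512 0.071 0.04 ]
R BL [0.496 0.312 0.04 ]
```

```bash
cat > plan.py <<'E'
from h import *
def Rq(s): w,x,y,z=s['orientation'];return R.from_quat([x,y,z,w])
def down(yaw,tilt=None):
    "tool z down, tool x at world yaw (deg)"
    c,s=np.cos(np.radians(yaw)),np.sin(np.radians(yaw))
    return R.from_matrix(np.array([[c,s,0],[s,-c,0],[0,0,-1]]).T if 0 else np.c_[[c,s,0],[s,-c,0],[0,0,-1]])
def frame(x,z):
    z=np.array(z,float);z/=np.linalg.norm(z);x=np.array(x,float);x-=z*(x@z);x/=np.linalg.norm(x)
    return R.from_matrix(np.c_[x,np.cross(z,x),z])
def to(Rt,grasp=None,tcp=None,s=None,d=.155):
    s=s or readout.state();R0=Rq(s)
    if tcp is None: tcp=np.array(grasp)-Rt.as_matrix()[:,2]*d
    dp=R0.inv().apply(np.array(tcp)-s['ee_pos'])*100; tw=np.degrees((R0.inv()*Rt).as_rotvec())
    n=max(np.linalg.norm(dp)/4.17,np.linalg.norm(tw)/7.16)
    print('tcp',np.round(tcp,4),'dpos',dp.round(2).tolist(),'twist',tw.round(2).tolist(),'rows %.1f'%n)
def show():
    s=readout.state();print('t %.2f'%s['t'],s['ee_pos'].round(4),'x',Rq(s).as_matrix()[:,0].round(3),'z',Rq(s).as_matrix()[:,2].round(3),'F',s['contact_force'].round(1),'w %.3f'%s['width'],'q',s['joint_positions'].round(2))
E
python3 - <<'E'
from plan import *
to(down(90),tcp=[.55,.15,.45])
to(down(-90),tcp=[.55,.15,.45])
E
```

```text
tcp [0.55 0.15 0.45] dpos [56.95, -70.08, -4.51] twist [-0.08, -0.07, -77.35] rows 21.7
tcp [0.55 0.15 0.45] dpos [56.95, -70.08, -4.51] twist [-0.08, 0.08, 102.65] rows 21.7
```

```bash
python3 -m handwheel '{"claw":[-1,-1,-1,-1,-1,-1,-1,-1,-1,-1,-1,-1,-1,-1,-1,-1,-1,-1,-1,-1],"delta_pos":[[57,-70,-4.5],[57,-70,-4.5],[57,-70,-4.5],[57,-70,-4.5],[57,-70,-4.5],[57,-70,-4.5],[57,-70,-4.5],[57,-70,-4.5],[57,-70,-4.5],[57,-70,-4.5],[57,-70,-4.5],[57,-70,-4.5],[57,-70,-4.5],[57,-70,-4.5],[57,-70,-4.5],[57,-70,-4.5],[57,-70,-4.5],[57,-70,-4.5],[57,-70,-4.5],[57,-70,-4.5]],"twist":[[0,0,-77],[0,0,-77],[0,0,-77],[0,0,-77],[0,0,-77],[0,0,-77],[0,0,-77],[0,0,-77],[0,0,-77],[0,0,-77],[0,0,-77],[0,0,-77],[0,0,-77],[0,0,-77],[0,0,-77],[0,0,-77],[0,0,-77],[0,0,-77],[0,0,-77],[0,0,-77]]}' 60
python3 - <<'E'
from plan import *
show(); grab('wrist','w1')
to(down(90),tcp=[.55,.15,.45])
E
```

```text
t: 1.82
ee_pos: [0.5195, 0.0884, 0.4461]
orientation: [0.0, 0.709, 0.705, -0.0]
contact_force: [0.4, -0.8, 0.3]
width: 1.001
t 1.82 [0.5195 0.0884 0.4461] x [ 0.006  1.    -0.   ] z [ 0. -0. -1.] F [ 0.4 -0.8  0.3] w 1.001 q [ 0.12 -0.04  1.87 -0.    1.32  0.13]
tcp [0.55 0.15 0.45] dpos [5.64, 2.78, -0.31] twist [0.19, -0.35, -0.15] rows 1.5
```

View pics/w1.png

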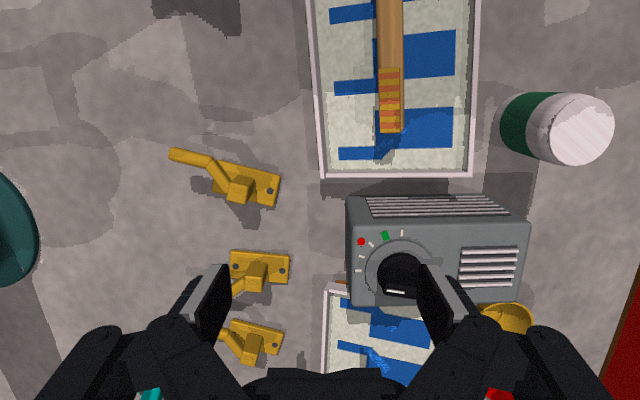

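```bash
python3 -m handwheel '{"claw":[-1,-1,-1,-1],"delta_pos":[[4,2,-0.3],[8,4,-0.3],[8,4,-0.3],[8,4,-0.3]],"twist":[[0,0,0],[0,0,0],[0,0,0],[0,0,0]]}'
python3 - <<'E'
from plan import *
show(); grab('wrist','w2')
E
```

```text
t: 2.2
ee_pos: [0.5603, 0.1679, 0.4483]
orientation: [-0.0, 0.708, 0.706, -0.0]
contact_force: [-0.2, -1.3, 0.1]
width: 0.999
t 2.20 [0.5603 0.1679 0.4483] x [0.003 1.    0.   ] z [-0.001  0.    -1.   ] F [-0.2 -1.3  0.1] w 0.999 q [0.25 0.07 1.75 0.   1.32 0.25]
```

View pics/w2.png

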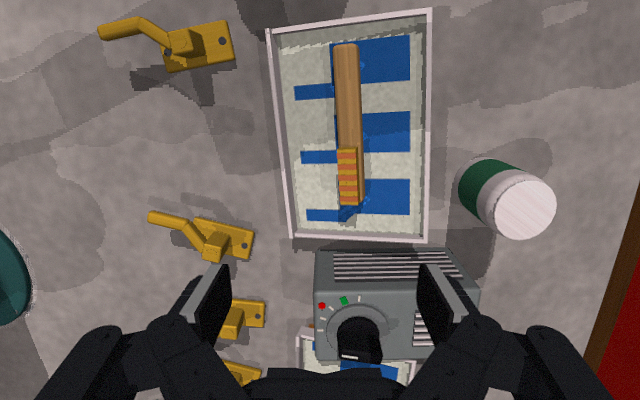

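Run:
```python
import cv2
f=cv2.imread('pics/raw_w2.png')
cv2.imwrite('pics/w2a.png',cv2.resize(f[0:125,260:440],None,fx=4.4,fy=4.4,interpolation=2))
cv2.imwrite('pics/w2b.png',cv2.resize(f[125:250,260:440],None,fx=4.4,fy=4.4,interpolation=2))
```

```text
(no output)
```

View pics/w2a.png

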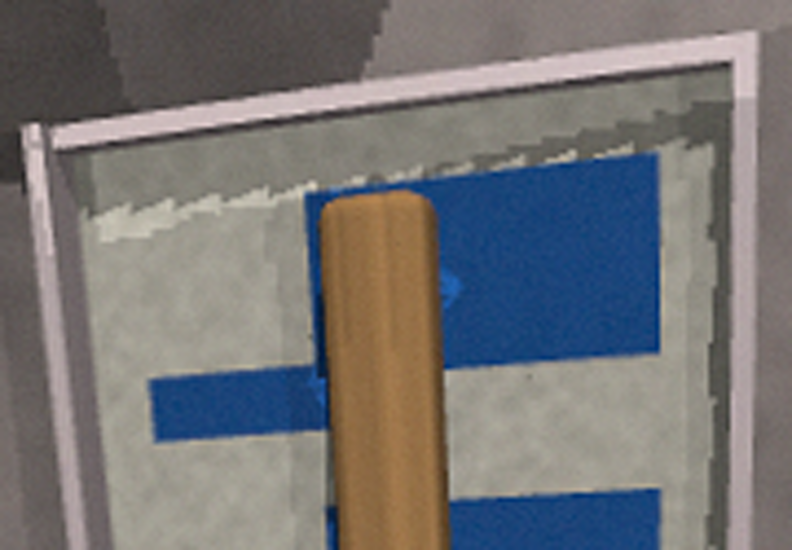

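View pics/w2b.png

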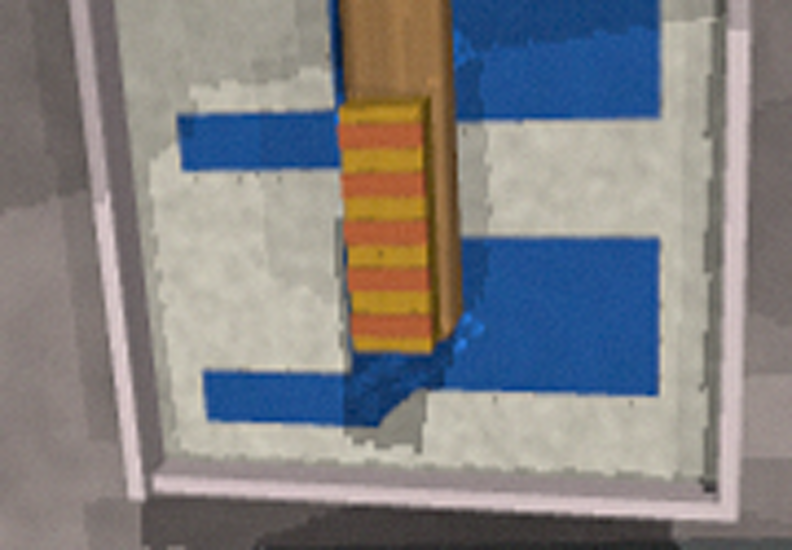

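```bash
cat > deck.py <<'E'
from h import *
from scipy.optimize import least_squares
t16=np.radians(16)
def deckT(x,y,yaw):
    T=np.eye(4);T[:3,:3]=(R.from_euler('z',yaw)*R.from_euler('y',-t16)).as_matrix();T[:3,3]=[x,y,.04];return T
def ap(T,P): P=np.atleast_2d(np.array(P,float));return P@T[:3,:3].T+T[:3,3]
def un(uv,off,s): return (np.array(uv,float)+.5)/s-.5+off
E
python3 - <<'E'
from deck import *
S=st('w2')
a=un([(658,152),(659,354),(150,380),(154,442),(306,195),(661,490)],[260,0],4.4)
b=un([(661,117),(179,116),(183,171),(659,238),(658,394),(203,371),(206,421)],[260,125],4.4)
uv=np.r_[a,b]
P=np.array([(64,102),(64,58),(-65,61),(-65,47),(-20,102),(64,27),(64,-17),(-65,-14),(-65,-28),(64,-48),(64,-92),(-65,-89),(-65,-103)])/1000
P=np.c_[P,0*P[:,0]]
f=lambda p:(proj('wrist',ap(deckT(*p),P),S)-uv).ravel()
r=least_squares(f,[.58,.19,0.07]);print(r.x.round(4),np.degrees(r.x[2]).round(2),np.abs(r.fun).max().round(2)); 
T=deckT(*r.x);np.save('RT.npy',T)
g=lambda q:(proj('wrist',ap(deckT(*q),P),S)-uv).ravel()
w=un([(338,100),(430,96),(434,352),(352,350)],[260,125],4.4);w=np.r_[w,un([(378,193)],[260,0],4.4)]
Q=np.array([(-19,10,36),(-19,-10,36),(-81,-10,36),(-81,10,36),(85,0,22)])/1000
def bT(x,y,a):
    B=np.eye(4);B[:3,:3]=R.from_euler('z',a).as_matrix();B[:3,3]=[x,y,0];return T@B
r=least_squares(lambda p:(proj('wrist',ap(bT(*p),Q),S)-w).ravel(),[0,0,np.pi/2]);print(r.x.round(4),np.degrees(r.x[2]).round(2),r.fun.round(1))
B=bT(*r.x);np.save('BT.npy',B);print(B.round(4))
E
```

```text
[0.5927 0.1985 0.0747] 4.28 1.1
[1.5000e-03 1.3700e-02 1.5553e+00] 89.11 [ 1.1  0.9 -1.2  1.6 -0.4 -0.7  0.6 -0.8 -0.1 -1. ]
[[-0.0598 -0.9596 -0.2749  0.5931]
 [ 0.9982 -0.0563 -0.0206  0.2122]
 [ 0.0043 -0.2756  0.9613  0.0404]
 [ 0.      0.      0.      1.    ]]
```

Run:
```python
from plan import *
from deck import ap
B=np.load('BT.npy');Rt=frame(B[:3,0],-B[:3,2])
for h in (.12,.020): to(Rt,grasp=ap(B,[.004,0,h])[0])
```

```text
tcp [0.5173 0.2106 0.3048] dpos [4.4, -4.23, 14.36] twist [-16.08, 0.8, -3.59] rows 3.7
tcp [0.5448 0.2126 0.2087] dpos [4.62, -1.47, 23.97] twist [-16.08, 0.8, -3.59] rows 5.9
```

```bash
python3 -m handwheel '{"claw":[-0.5,-0.5,-0.5,-0.5,-0.5,-0.5],"delta_pos":[[4.4,-4.2,14.4],[4.4,-4.2,14.4],[4.4,-4.2,14.4],[4.4,-4.2,14.4],[4.4,-4.2,14.4],[4.4,-4.2,14.4]],"twist":[[-16.1,0.8,-3.6],[-16.1,0.8,-3.6],[-16.1,0.8,-3.6],[-16.1,0.8,-3.6],[-16.1,0.8,-3.6],[-16.1,0.8,-3.6]]}'
python3 - <<'E'
from plan import *
from deck import ap
show(); grab('wrist','w3')
B=np.load('BT.npy');Rt=frame(B[:3,0],-B[:3,2])
for h in (.12,.020): to(Rt,grasp=ap(B,[.004,0,h])[0])
E
```

```text
t: 2.75
ee_pos: [0.5161, 0.2086, 0.3028]
orientation: [0.093, 0.68, 0.72, 0.101]
contact_force: [0.7, -0.1, 0.7]
width: 0.746
t 2.75 [0.5161 0.2086 0.3028] x [-0.058  0.998  0.002] z [ 0.272  0.018 -0.962] F [ 0.7 -0.1  0.7] w 0.746 q [ 0.36  0.05  2.06 -0.12  0.77  0.38]
tcp [0.5173 0.2106 0.3048] dpos [0.15, -0.1, 0.08] twist [0.13, 0.04, -0.14] rows 0.0
tcp [0.5448 0.2126 0.2087] dpos [0.16, -0.12, 10.08] twist [0.13, 0.04, -0.14] rows 2.4
```

View pics/w3.png

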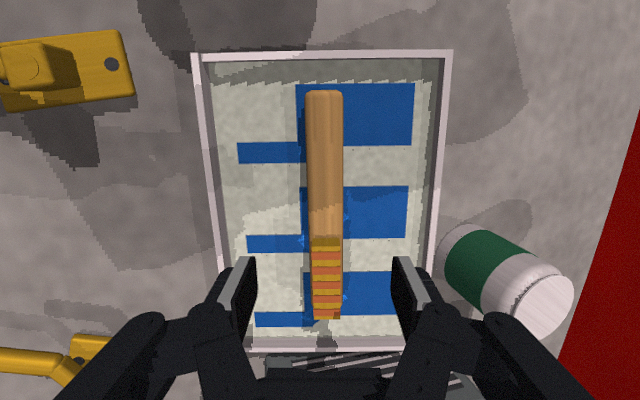

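```bash
python3 -m handwheel '{"claw":[-0.5,-0.5,-0.5,-0.5,-0.5,1,1,1,1,1,1,1,1],"delta_pos":[[0.1,-0.1,3],[0.1,-0.1,6],[0.1,-0.1,8.5],[0.1,-0.1,10],[0.1,-0.1,10],[0.1,-0.1,10],[0.1,-0.1,10],[0.1,-0.1,10],[0.1,-0.1,10],[0.1,-0.1,10],[0.1,-0.1,10],[0.1,-0.1,10],[0.1,-0.1,10]],"twist":[[0,0,0],[0,0,0],[0,0,0],[0,0,0],[0,0,0],[0,0,0],[0,0,0],[0,0,0],[0,0,0],[0,0,0],[0,0,0],[0,0,0],[0,0,0]]}' 60
python3 - <<'E'
from plan import *
show(); grab('wrist','w4')
E
```

```text
t: 3.88
ee_pos: [0.5459, 0.2135, 0.2118]
orientation: [0.096, 0.68, 0.72, 0.106]
contact_force: [-1.5, -2.9, 6.5]
width: 0.287
t 3.88 [0.5459 0.2135 0.2118] x [-0.058  0.998  0.006] z [ 0.281  0.022 -0.959] F [-1.5 -2.9  6.5] w 0.287 q [ 0.35  0.22  2.07 -0.14  0.58  0.4 ]
```

View pics/w4.png

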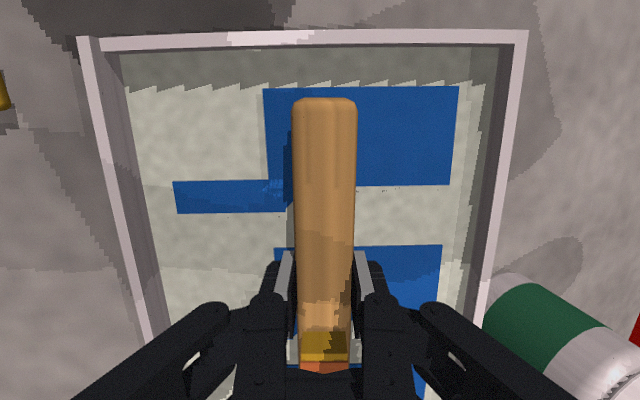

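```bash
python3 -m handwheel '{"claw":[1,1,1,1,1,1,1],"delta_pos":[[0,0,-2],[0,0,-5],[0,0,-9],[0,0,-13],[0,0,-17],[0,0,-21],[0,0,-21]],"twist":[[0,0,0],[0,0,0],[0,0,0],[0,0,0],[0,0,0],[0,0,0],[0,0,0]]}' 60
python3 - <<'E'
from plan import *
show()
to(down(0),tcp=[.46,-.30,.46])
E
```

```text
t: 4.52
ee_pos: [0.4872, 0.2097, 0.4219]
orientation: [0.098, 0.679, 0.719, 0.112]
contact_force: [1.5, 1.4, 0.9]
width: 0.293
t 4.52 [0.4872 0.2097 0.4219] x [-0.059  0.998  0.011] z [ 0.292  0.027 -0.956] F [1.5 1.4 0.9] w 0.293 q [ 0.39 -0.11  1.99 -0.1   0.98  0.38]
tcp [ 0.46 -0.3   0.46] dpos [-50.68, -4.19, -5.84] twist [12.6, -14.36, 92.52] rows 13.2
```

```bash
python3 -m handwheel '{"claw":[1,1,1,1,1,1,1,1,1,1,1,1,1,1,1,1,1],"delta_pos":[[-50.7,-4.2,-5.8],[-50.7,-4.2,-5.8],[-50.7,-4.2,-5.8],[-50.7,-4.2,-5.8],[-50.7,-4.2,-5.8],[-50.7,-4.2,-5.8],[-50.7,-4.2,-5.8],[-50.7,-4.2,-5.8],[-50.7,-4.2,-5.8],[-50.7,-4.2,-5.8],[-50.7,-4.2,-5.8],[-50.7,-4.2,-5.8],[-50.7,-4.2,-5.8],[-50.7,-4.2,-5.8],[-50.7,-4.2,-5.8],[-50.7,-4.2,-5.8],[-50.7,-4.2,-5.8]],"twist":[[12.6,-14.4,92.5],[12.6,-14.4,92.5],[12.6,-14.4,92.5],[12.6,-14.4,92.5],[12.6,-14.4,92.5],[12.6,-14.4,92.5],[12.6,-14.4,92.5],[12.6,-14.4,92.5],[12.6,-14.4,92.5],[12.6,-14.4,92.5],[12.6,-14.4,92.5],[12.6,-14.4,92.5],[12.6,-14.4,92.5],[12.6,-14.4,92.5],[12.6,-14.4,92.5],[12.6,-14.4,92.5],[12.6,-14.4,92.5]]}' 60
python3 - <<'E'
from plan import *
show(); grab('wrist','w5');grab('top','t5')
E
```

```text
t: 5.93
ee_pos: [0.4595, -0.2993, 0.4521]
orientation: [0.003, 1.0, 0.001, -0.008]
contact_force: [0.3, -0.4, -1.7]
width: 0.291
t 5.93 [ 0.4595 -0.2993  0.4521] x [ 1.     0.003 -0.016] z [-0.016 -0.007 -1.   ] F [ 0.3 -0.4 -1.7] w 0.291 q [-0.62  0.    1.81 -0.02  1.34  0.95]
```

View pics/w5.png

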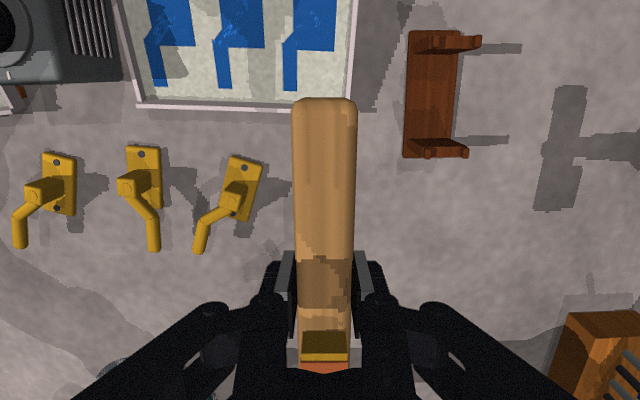

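Run:
```python
import cv2
f=cv2.imread('pics/raw_w5.png')
cv2.imwrite('pics/w5a.png',cv2.resize(f[20:170,390:500],None,fx=4,fy=4,interpolation=2))
```

```text
(no output)
```

View pics/w5a.png

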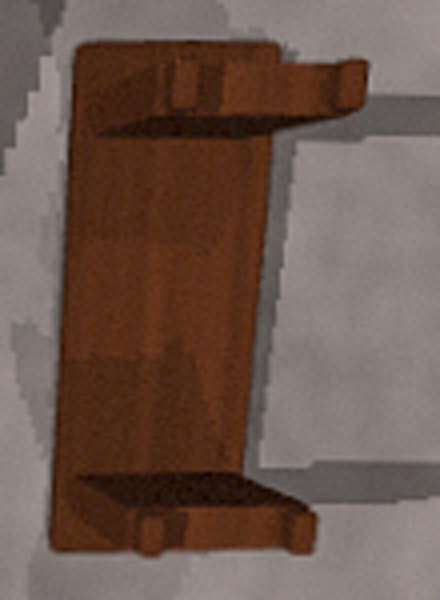

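```bash
cat > stand.py <<'E'
from deck import *
def stT(x,y,a):
    T=np.eye(4);T[:3,:3]=R.from_euler('z',a).as_matrix();T[:3,3]=[x,y,0];return T
def drawst(img,p,S,fn,off,sc):
    T=stT(*p);im=cv2.resize(img[off[1]:off[3],off[0]:off[2]],None,fx=sc,fy=sc,interpolation=2)
    for xs in (-55,55):
        for z,c in ((80,(0,255,0)),(70,(255,255,0))):
            for sx in (-6,6):
                for sy in (-17,17):
                    uv=proj('wrist',ap(T,[[ (xs+sx)/1e3,sy/1e3,z/1e3]]),S)[0]
                    q=((uv-off[:2]+.5)*sc-.5).round().astype(int);cv2.circle(im,tuple(map(int,q)),3,c,-1)
    fc=[(75,30),(75,-30),(-75,-30),(-75,30)]
    uv=proj('wrist',ap(T,[[a/1e3,b/1e3,0] for a,b in fc]),S);q=((uv-off[:2]+.5)*sc-.5).round().astype(np.int32)
    cv2.polylines(im,[q.reshape(-1,1,2)],True,(0,0,255),1)
    cv2.imwrite(fn,im)
E
python3 - <<'E'
from stand import *
drawst(cv2.imread('pics/raw_w5.png'),(.515,-.42,0),st('w5'),'pics/w5s.png',(390,20,500,170),4)
E
```

```text
(no output)
```

View pics/w5s.png

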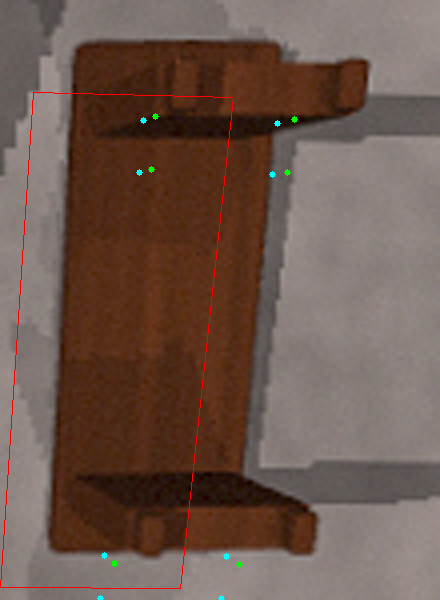

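Run:
```python
from stand import *
S=st('w5')
uv=un([(196,58),(338,60),(196,107),(338,107),(162,513),(290,513),(162,553),(290,553)],[390,20],4)
P=np.array([(61,17,80),(61,-17,80),(49,17,80),(49,-17,80),(-49,17,80),(-49,-17,80),(-61,17,80),(-61,-17,80)])/1e3
r=least_squares(lambda p:(proj('wrist',ap(stT(*p),P),S)-uv).ravel(),[.52,-.43,0]);print(r.x.round(4),np.degrees(r.x[2]),r.fun.round(1))
np.save('ST.npy',stT(*r.x))
drawst(cv2.imread('pics/raw_w5.png'),r.x,S,'pics/w5s2.png',(390,20,500,170),4)
```

```text
[ 0.5291 -0.4309  0.0257] 1.474980910786467 [ 0.9 -0.6  0.2 -1.1 -0.1  0.7 -1.1  0.6  0.7 -0.2  0.4 -0.7 -0.2  1.
 -0.9  0.4]
```

View pics/w5s2.png

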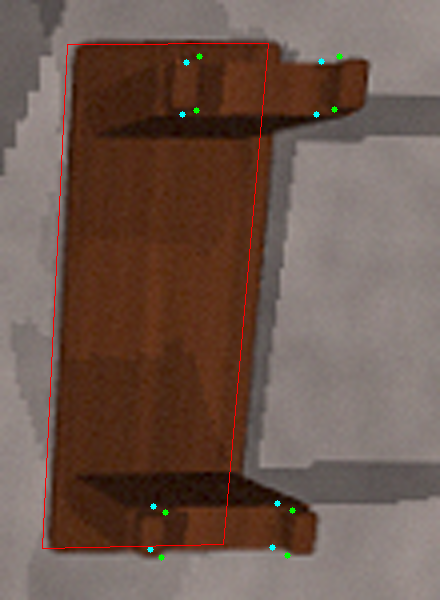

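Run:
```python
from plan import *
from deck import ap
B=np.load('BT.npy');ST=np.load('ST.npy');S=st('w4')
T0=np.eye(4);T0[:3,:3]=Rq(S).as_matrix();T0[:3,3]=S['ee_pos']
BiT=np.linalg.inv(T0)@B;print(BiT.round(4)); np.save('BiT.npy',BiT)
for h in (.17,.10,.071):
    G=ST.copy();G[2,3]=h
    X=G@np.linalg.inv(BiT);to(R.from_matrix(X[:3,:3]),tcp=X[:3,3])
```

```text
[[ 1.     -0.0022  0.0011 -0.005 ]
 [-0.0022 -1.      0.0067 -0.0031]
 [ 0.0011 -0.0067 -1.      0.1777]
 [ 0.      0.      0.      1.    ]]
tcp [ 0.5339 -0.4328  0.3477] dpos [7.57, 13.29, 10.43] twist [0.02, 1.0, -1.2] rows 4.4
tcp [ 0.5339 -0.4328  0.2777] dpos [7.68, 13.24, 17.43] twist [0.02, 1.0, -1.2] rows 5.6
tcp [ 0.5339 -0.4328  0.2487] dpos [7.73, 13.21, 20.33] twist [0.02, 1.0, -1.2] rows 6.1
```

```bash
python3 - <<'E'
from plan import *
BiT=np.load('BiT.npy');BiT[1,3]=0;BiT[:3,:3]=np.diag([1,-1,-1]);np.save('BiT.npy',BiT)
ST=np.load('ST.npy')
for h in (.17,.10,.071):
    G=ST.copy();G[2,3]=h
    X=G@np.linalg.inv(BiT);to(R.from_matrix(X[:3,:3]),tcp=X[:3,3])
E
python3 -m handwheel '{"claw":[1,1,1,1,1,1,1,1,1],"delta_pos":[[7.6,13.6,6],[7.6,13.6,10.4],[7.6,13.6,10.4],[7.6,13.6,10.4],[7.6,13.6,10.4],[7.7,13.6,12],[7.7,13.6,14],[7.7,13.6,14],[7.7,13.6,14]],"twist":[[0,1,-1.2],[0,1,-1.2],[0,1,-1.2],[0,1,-1.2],[0,1,-1.2],[0,1,-1.2],[0,1,-1.2],[0,1,-1.2],[0,1,-1.2]]}' 60
python3 - <<'E'
from plan import *
show();grab('wrist','w6')
BiT=np.load('BiT.npy');ST=np.load('ST.npy')
for h in (.08,.071):
    G=ST.copy();G[2,3]=h
    X=G@np.linalg.inv(BiT);to(R.from_matrix(X[:3,:3]),tcp=X[:3,3])
E
```

```text
tcp [ 0.5341 -0.4308  0.3477] dpos [7.58, 13.09, 10.43] twist [0.4, 0.94, -1.33] rows 4.4
tcp [ 0.5341 -0.4308  0.2777] dpos [7.7, 13.04, 17.43] twist [0.4, 0.94, -1.33] rows 5.5
tcp [ 0.5341 -0.4308  0.2487] dpos [7.74, 13.02, 20.33] twist [0.4, 0.94, -1.33] rows 6.1
t: 6.78
ee_pos: [0.5339, -0.4364, 0.31]
orientation: [0.002, 1.0, 0.011, -0.001]
contact_force: [-0.8, 0.4, -1.3]
width: 0.288
t 6.78 [ 0.5339 -0.4364  0.31  ] x [ 1.     0.022 -0.002] z [-0.002 -0.004 -1.   ] F [-0.8  0.4 -1.3] w 0.288 q [-0.72  0.36  1.66 -0.01  1.12  0.83]
tcp [ 0.5341 -0.4308  0.2577] dpos [-0.02, -0.65, 5.43] twist [0.38, -0.01, -0.22] rows 1.3
tcp [ 0.5341 -0.4308  0.2487] dpos [-0.02, -0.65, 6.33] twist [0.38, -0.01, -0.22] rows 1.5
```

View pics/w6.png

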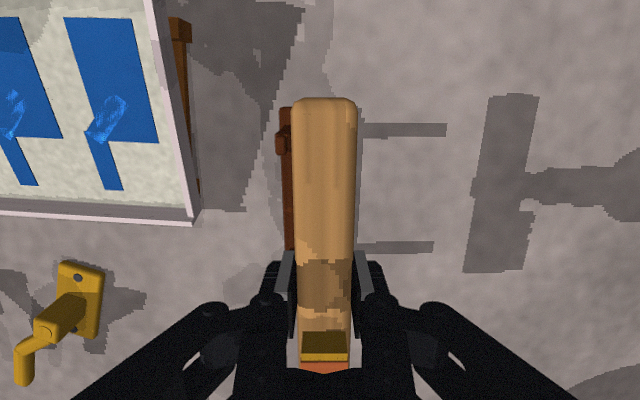

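```bash
python3 -m handwheel '{"claw":[1,1,1,1,1],"delta_pos":[[0,-0.6,0],[0,-0.6,2],[0,-0.6,4],[0,-0.6,4.4],[0,-0.6,4.4]],"twist":[[0.4,0,0],[0.4,0,0],[0.4,0,0],[0.4,0,0],[0.4,0,0]]}' 60
python3 - <<'E'
from plan import *
show();grab('wrist','w7');grab('scene','s7',(100,130,260,290),4);grab('top','t7',(420,150,520,250),5)
BiT=np.load('BiT.npy');ST=np.load('ST.npy')
for h in (.08,.071):
    G=ST.copy();G[2,3]=h
    X=G@np.linalg.inv(BiT);to(R.from_matrix(X[:3,:3]),tcp=X[:3,3])
E
```

```text
t: 7.25
ee_pos: [0.5337, -0.4311, 0.2673]
orientation: [-0.001, 1.0, 0.01, -0.0]
contact_force: [0.1, -0.1, -1.7]
width: 0.291
t 7.25 [ 0.5337 -0.4311  0.2673] x [ 1.     0.021 -0.001] z [-0.001  0.002 -1.   ] F [ 0.1 -0.1 -1.7] w 0.291 q [-0.72  0.39  1.7   0.    1.05  0.83]
tcp [ 0.5341 -0.4308  0.2577] dpos [-0.06, -0.17, 1.23] twist [0.11, -0.17, -0.3] rows 0.3
tcp [ 0.5341 -0.4308  0.2487] dpos [-0.06, -0.17, 2.13] twist [0.11, -0.17, -0.3] rows 0.5
```

View pics/w7.png

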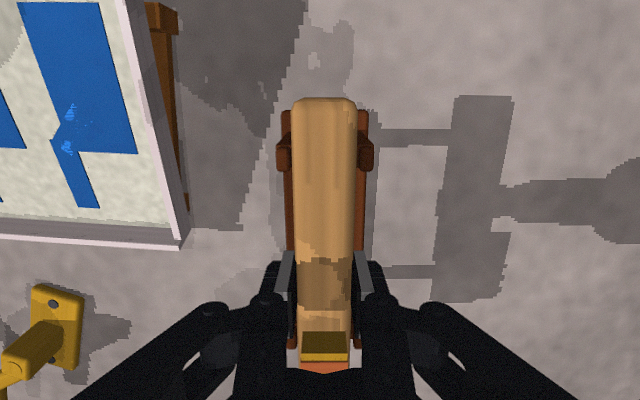

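View pics/s7.png

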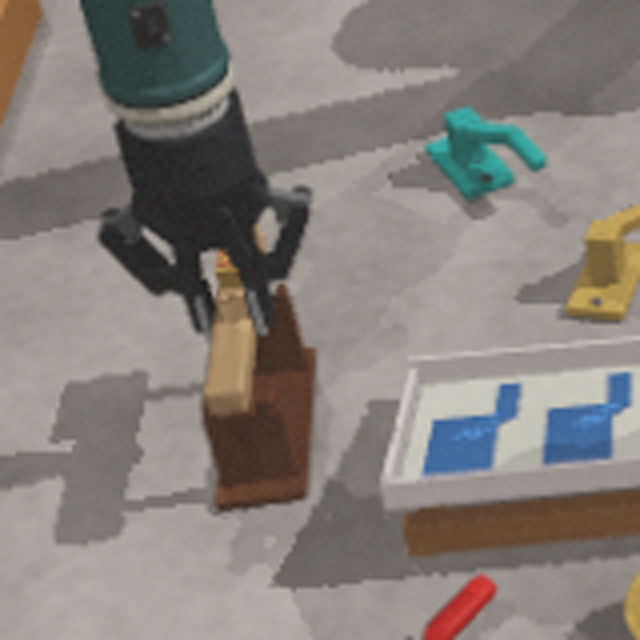

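```bash
python3 -m handwheel '{"claw":[1,1,1,1,1],"delta_pos":[[0,0,0.7],[0,0,1.2],[0,0,1.6],[0,0,1.9],[0,0,1.9]],"twist":[[0,0,0],[0,0,0],[0,0,0],[0,0,0],[0,0,0]]}' 60
python3 - <<'E'
from plan import *
show();
E
```

```text
t: 7.82
ee_pos: [0.5339, -0.4321, 0.2481]
orientation: [-0.0, 1.0, 0.01, 0.0]
contact_force: [-0.4, 0.7, -2.1]
width: 0.287
t 7.82 [ 0.5339 -0.4321  0.2481] x [1.   0.02 0.  ] z [ 0.  0. -1.] F [-0.4  0.7 -2.1] w 0.287 q [-0.72  0.41  1.71  0.    1.02  0.83]
```

```bash
python3 -m handwheel '{"claw":[1,1,1],"delta_pos":[[0,0,0.25],[0,0,0.4],[0,0,0.4]],"twist":[[0,0,0],[0,0,0],[0,0,0]]}' 60
python3 - <<'E'
from plan import *
show();
E
```

```text
t: 8.07
ee_pos: [0.5341, -0.4323, 0.2476]
orientation: [0.0, 1.0, 0.01, 0.0]
contact_force: [-4.9, 3.9, 11.3]
width: 0.289
t 8.07 [ 0.5341 -0.4323  0.2476] x [1.    0.02  0.001] z [ 0.001 -0.    -1.   ] F [-4.9  3.9 11.3] w 0.289 q [-0.72  0.41  1.71  0.    1.02  0.83]
```

Contact (11 N). Release slowly, then rise.

```bash
python3 -m handwheel '{"claw":[0,-0.3,-0.3,-0.3,-0.3,-0.3,-0.3,-0.3,-0.3,-0.3,-0.3],"delta_pos":[[0,0,-0.2],[0,0,-0.2],[0,0,-0.2],[0,0,-1],[0,0,-3],[0,0,-6],[0,0,-10],[0,0,-14],[0,0,-18],[0,0,-20],[0,0,-20]],"twist":[[0,0,0],[0,0,0],[0,0,0],[0,0,0],[0,0,0],[0,0,0],[0,0,0],[0,0,0],[0,0,0],[0,0,0],[0,0,0]]}' 60
python3 - <<'E'
from plan import *
show();grab('wrist','w8');grab('top','t8')
to(down(0),tcp=[.40,-.12,.46])
to(down(90),tcp=[.40,-.12,.46])
E
```

```text
t: 8.98
ee_pos: [0.5349, -0.433, 0.4539]
orientation: [0.004, 1.0, 0.01, 0.005]
contact_force: [-0.4, -0.0, 2.7]
width: 0.653
t 8.98 [ 0.5349 -0.433   0.4539] x [1.    0.02  0.011] z [ 0.011 -0.009 -1.   ] F [-0.4 -0.   2.7] w 0.653 q [-0.72  0.26  1.52  0.    1.35  0.83]
tcp [ 0.4  -0.12  0.46] dpos [-12.76, -31.49, -1.44] twist [0.12, -0.17, 1.17] rows 8.2
tcp [ 0.4  -0.12  0.46] dpos [-12.76, -31.49, -1.44] twist [0.23, -0.04, -88.83] rows 12.4
```

View pics/w8.png

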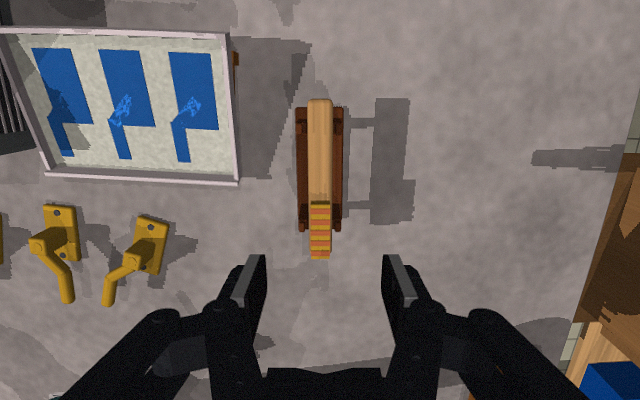

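View pics/t8.png

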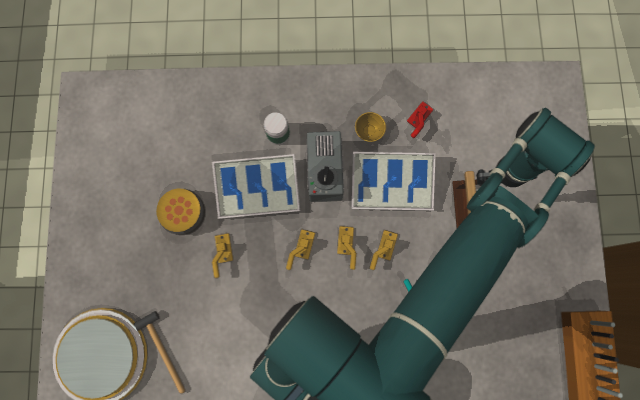

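Run:
```python
from stand import *
from plan import *
S=st('w8');ST=np.load('ST.npy')
print(ap(np.linalg.inv(ST),onz('wrist',[(320,100)],.092,S)),ap(np.linalg.inv(ST),onz('wrist',[(308,200),(332,200),(308,258),(331,258)],[.092,.092,.106,.106],S)))
```

```text
[[ 0.08349146 -0.00256039  0.092     ]] [[-0.01903655  0.01106722  0.092     ]
 [-0.0192236  -0.01458354  0.092     ]
 [-0.08081719  0.0117711   0.106     ]
 [-0.08103681 -0.01325634  0.106     ]]
```

```bash
python3 -m handwheel '{"claw":[-0.3,-0.3,-0.3,-0.3,-0.3,-0.3,-0.3,-0.3,-0.3,-0.3],"delta_pos":[[-13,-31.5,0],[-13,-31.5,0],[-13,-31.5,0],[-13,-31.5,0],[-13,-31.5,0],[-13,-31.5,0],[-13,-31.5,0],[-13,-31.5,0],[-13,-31.5,0],[-13,-31.5,0]],"twist":[[0,0,1.2],[0,0,1.2],[0,0,1.2],[0,0,1.2],[0,0,1.2],[0,0,1.2],[0,0,1.2],[0,0,1.2],[0,0,1.2],[0,0,1.2]]}' 60
python3 - <<'E'
from plan import *
show();grab('wrist','w9')
E
```

```text
t: 9.92
ee_pos: [0.396, -0.1178, 0.4425]
orientation: [-0.001, 1.0, 0.001, -0.001]
contact_force: [0.7, -0.3, -0.0]
width: 0.652
t 9.92 [ 0.396  -0.1178  0.4425] x [ 1.     0.003 -0.003] z [-0.003  0.001 -1.   ] F [ 0.7 -0.3 -0. ] w 0.652 q [-0.35 -0.27  2.07  0.    1.35  1.22]
```

View pics/w9.png

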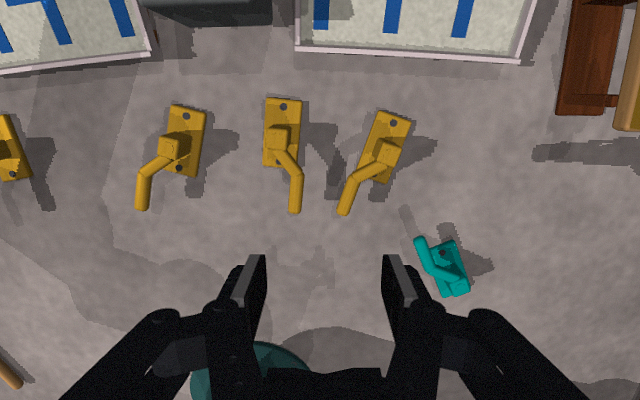

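```bash
cat > fh.py <<'E'
import sys
from fit import *
def run(fn,items,out=None):
    img=cv2.imread(f'pics/raw_{fn}.png');m=brass(img);S=st(fn);res={};vis=cv2.resize(img,None,fx=3,fy=3,interpolation=2)
    for n,side,p0 in items:
        B=handle(side);uv=proj('wrist',np.vstack(B)@pose(*p0)[:3,:3].T+pose(*p0)[:3,3],S)
        lo=np.maximum(uv.min(0)-12,0).astype(int);hi=np.minimum(uv.max(0)+12,[640,400]).astype(int)
        q,c=fit([('wrist',m,(lo[0],lo[1],hi[0],hi[1]),S)],B,p0);res[n]=q
        print(n,q.round(4),'deg %.1f'%np.degrees(q[2]),'iou %.3f'%(1-c))
        for b in B:
            u=((proj('wrist',b@pose(*q)[:3,:3].T+pose(*q)[:3,3],S)+.5)*3-.5).round().astype(np.int32)
            cv2.polylines(vis,[cv2.convexHull(u)],True,(255,0,255),1)
    return res,vis
E
python3 - <<'E'
from fh import *
r,v=run('w9',[('B',1,[.4171,.0583,-.263]),('C',-1,[.4259,-.0646,-.122]),('D',1,[.4095,-.1893,-.324])])
cv2.imwrite('pics/w9f.png',v[270:660,390:1260])
E
```

```text
B [ 0.4171  0.0574 -0.2799] deg -16.0 iou 0.806
C [ 0.4269 -0.0651 -0.1113] deg -6.4 iou 0.905
D [ 0.4104 -0.1902 -0.3218] deg -18.4 iou 0.928
```

View pics/w9f.png

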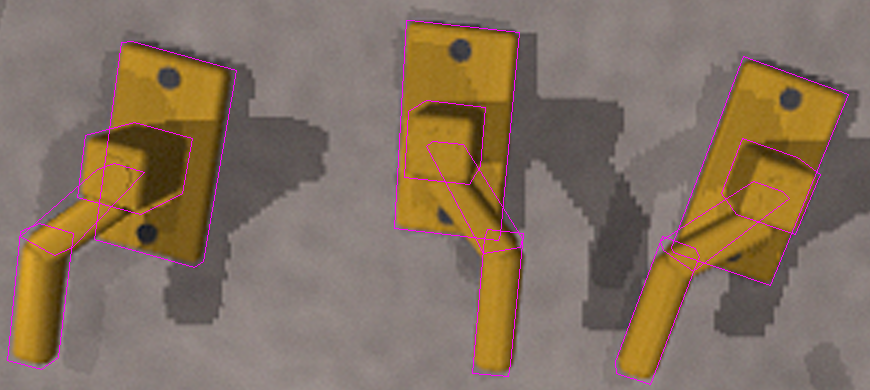

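Run:
```python
import cv2
f=cv2.imread('pics/raw_w8.png')
cv2.imwrite('pics/w8a.png',cv2.resize(f[20:190,0:245],None,fx=3.2,fy=3.2,interpolation=2))
```

```text
(no output)
```

View pics/w8a.png

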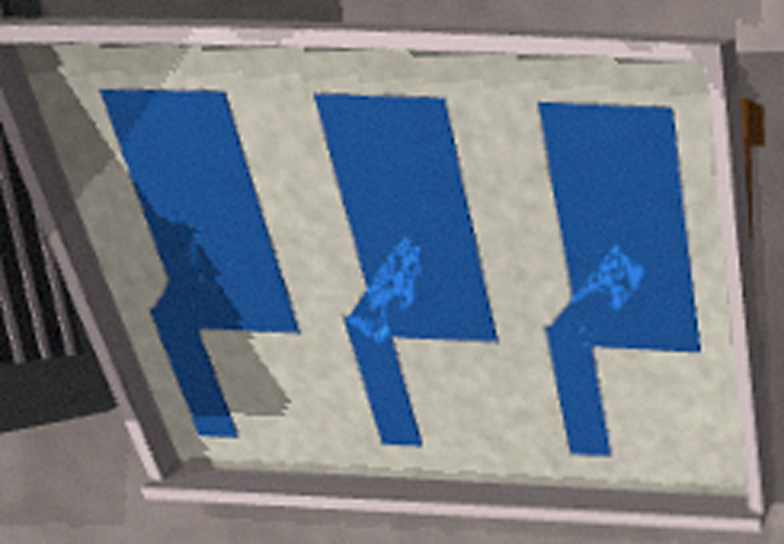

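```bash
python3 - <<'E'
from deck import *
S=st('w8')
uv=un([(101,90),(223,92),(299,332),(198,435),(238,437),(315,95),(445,98),(497,341),(383,444),(422,446),(538,102),(673,108),(700,351),(571,454),(610,455)],[0,20],3.2)
P=np.array([(64,92),(64,48),(-20,48),(-65,103),(-65,89),(64,17),(64,-27),(-20,-27),(-65,28),(-65,14),(64,-58),(64,-102),(-20,-102),(-65,-47),(-65,-61)])/1e3
P=np.c_[P,0*P[:,0]]
r=least_squares(lambda p:(proj('wrist',ap(deckT(*p),P),S)-uv).ravel(),[.59,-.21,0]);print(r.x.round(4),np.degrees(r.x[2]).round(2),r.fun.round(1));np.save('LT.npy',deckT(*r.x))
E
python3 - <<'E'
from plan import *
h=dict(B=[.4171,.0574,-.2799],C=[.4269,-.0651,-.1113],D=[.4104,-.1902,-.3218])
import math
for n,(x,y,a) in h.items():
    g=np.array([x+.007*math.cos(a),y+.007*math.sin(a)])
    print(n);to(down(math.degrees(a)),grasp=[*g,.14]);to(down(math.degrees(a)),grasp=[*g,.032])
E
```

```text
[ 0.5996 -0.2106 -0.039 ] -2.23 [ 0.3 -0.   0.7  0.1  0.4  0.1  1.6 -0.2 -0.4 -0.3 -0.1 -0.1 -0.3  0.3
  0.   0.1  0.6 -0.2 -0.7 -0.3 -0.3  0.2 -0.8  0.2 -0.4  0.2  0.4 -0.3
 -0.7 -0.1]
B
tcp [0.4238 0.0555 0.295 ] dpos [2.74, -17.45, 14.81] twist [0.0, 0.08, 16.14] rows 5.5
tcp [0.4238 0.0555 0.187 ] dpos [2.75, -17.45, 25.61] twist [0.0, 0.08, 16.14] rows 7.5
C
tcp [ 0.4339 -0.0659  0.295 ] dpos [3.72, -5.31, 14.81] twist [-0.01, 0.08, 6.48] rows 3.9
tcp [ 0.4339 -0.0659  0.187 ] dpos [3.74, -5.31, 25.61] twist [-0.01, 0.08, 6.48] rows 6.3
D
tcp [ 0.417  -0.1924  0.295 ] dpos [2.02, 7.34, 14.81] twist [0.0, 0.08, 18.54] rows 4.0
tcp [ 0.417  -0.1924  0.187 ] dpos [2.03, 7.34, 25.61] twist [0.0, 0.08, 18.54] rows 6.4
```

```bash
python3 -m handwheel '{"claw":[-0.3,-0.3,-0.3,-0.3,-0.3,-0.3,-0.3],"delta_pos":[[2,7.3,4],[2,7.3,8],[2,7.3,12],[2,7.3,14.8],[2,7.3,14.8],[2,7.3,14.8],[2,7.3,14.8]],"twist":[[0,0,18.5],[0,0,18.5],[0,0,18.5],[0,0,18.5],[0,0,18.5],[0,0,18.5],[0,0,18.5]]}' 80
python3 - <<'E'
from plan import *
show();grab('wrist','w10')
a=-.3218;to(down(np.degrees(a)),grasp=[.4104+.007*np.cos(a),-.1902+.007*np.sin(a),.032])
E
```

```text
t: 10.55
ee_pos: [0.4177, -0.1936, 0.2963]
orientation: [-0.0, 0.987, -0.161, -0.001]
contact_force: [0.4, -0.3, -0.1]
width: 0.648
t 10.55 [ 0.4177 -0.1936  0.2963] x [ 0.948 -0.319 -0.002] z [-0.001  0.001 -1.   ] F [ 0.4 -0.3 -0.1] w 0.648 q [-0.49 -0.05  2.16  0.    1.03  1.41]
tcp [ 0.417  -0.1924  0.187 ] dpos [-0.2, -0.07, 11.11] twist [0.01, -0.12, -0.11] rows 2.7
```

View pics/w10.png

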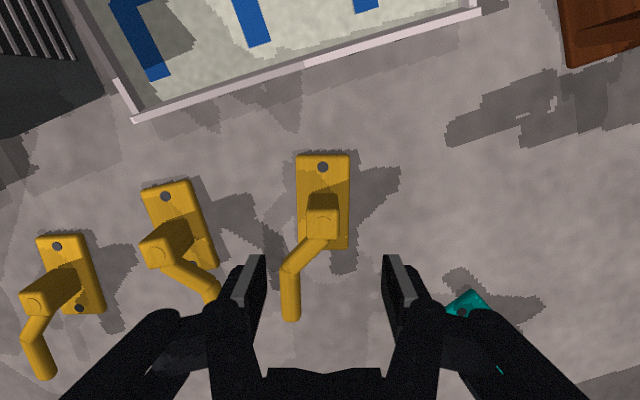

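```bash
python3 -m handwheel '{"claw":[-0.3,-0.3,-0.3,-0.3,-0.3,1,1,1,1,1,1,1],"delta_pos":[[-0.2,-0.1,4],[-0.2,-0.1,7.5],[-0.2,-0.1,10],[-0.2,-0.1,11],[-0.2,-0.1,11],[-0.2,-0.1,11],[-0.2,-0.1,11],[-0.2,-0.1,11],[-0.2,-0.1,11],[-0.2,-0.1,11],[-0.2,-0.1,11],[-0.2,-0.1,11]],"twist":[[0,0,0],[0,0,0],[0,0,0],[0,0,0],[0,0,0],[0,0,0],[0,0,0],[0,0,0],[0,0,0],[0,0,0],[0,0,0],[0,0,0]]}' 80
python3 - <<'E'
from plan import *
show();grab('wrist','w11')
E
```

```text
t: 11.6
ee_pos: [0.4178, -0.1922, 0.1895]
orientation: [0.001, 0.987, -0.161, 0.003]
contact_force: [-0.4, 0.4, 7.2]
width: 0.27
t 11.60 [ 0.4178 -0.1922  0.1895] x [ 0.948 -0.318  0.006] z [ 0.006 -0.003 -1.   ] F [-0.4  0.4  7.2] w 0.270 q [-0.49  0.11  2.24  0.    0.79  1.41]
```

View pics/w11.png

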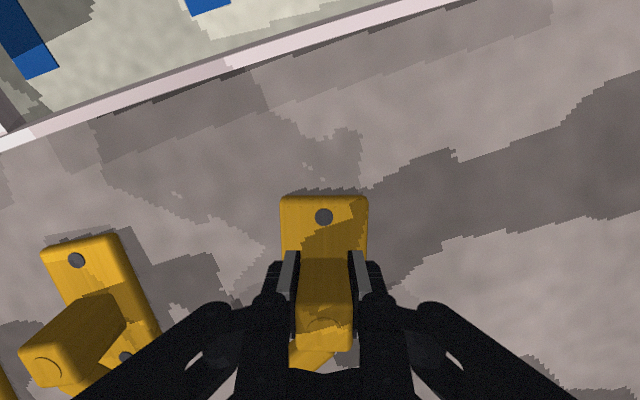

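```bash
cat > place.py <<'E'
from plan import *
from deck import ap
def hit(zt,xo=.007):
    H=np.eye(4);H[:3,:3]=np.diag([1.,-1,-1]);H[:3,3]=[-xo,0,zt];return H
def tgt(deck,xy,h,H):
    T=np.load(deck);T=T.copy();T[:3,3]=ap(T,[*xy,h])[0];X=T@np.linalg.inv(H)
    to(R.from_matrix(X[:3,:3]),tcp=X[:3,3])
E
python3 -m handwheel '{"claw":[1,1,1,1,1,1,1],"delta_pos":[[0,0,-2],[0,0,-5],[0,0,-9],[0,0,-13],[0,0,-17],[0,0,-20],[0,0,-20]],"twist":[[0,0,0],[0,0,0],[0,0,0],[0,0,0],[0,0,0],[0,0,0],[0,0,0]]}' 80
python3 - <<'E'
from place import *
show();grab('wrist','w12')
for h in (.12,.05,.005): tgt('LT.npy',[.022,-.08],h,hit(.1895))
E
```

```text
t: 12.23
ee_pos: [0.4179, -0.1923, 0.3957]
orientation: [0.002, 0.987, -0.161, 0.008]
contact_force: [2.0, -1.2, -2.0]
width: 0.272
t 12.23 [ 0.4179 -0.1923  0.3957] x [ 0.948 -0.318  0.016] z [ 0.014 -0.007 -1.   ] F [ 2.  -1.2 -2. ] w 0.272 q [-0.49 -0.15  2.06  0.    1.22  1.41]
tcp [ 0.5391 -0.2883  0.3455] dpos [14.58, 5.26, 4.82] twist [2.45, 15.27, -16.16] rows 3.9
tcp [ 0.5584 -0.2891  0.2782] dpos [16.35, 4.71, 11.57] twist [2.45, 15.27, -16.16] rows 4.9
tcp [ 0.5707 -0.2895  0.235 ] dpos [17.5, 4.35, 15.9] twist [2.45, 15.27, -16.16] rows 5.8
```

View pics/w12.png

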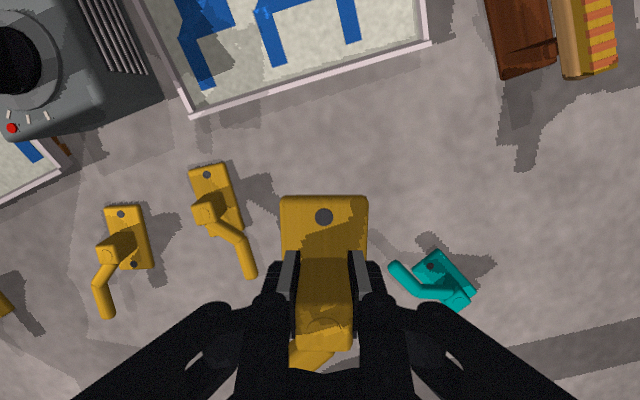

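Run:
```python
from h import *
grab('scene','s12',(100,130,260,290),4);grab('top','t12',(430,140,530,240),5)
f=cv2.imread('pics/raw_w12.png');cv2.imwrite('pics/w12a.png',cv2.resize(f[0:130,470:640],None,fx=4,fy=4))
```

```text
(no output)
```

View pics/s12.png

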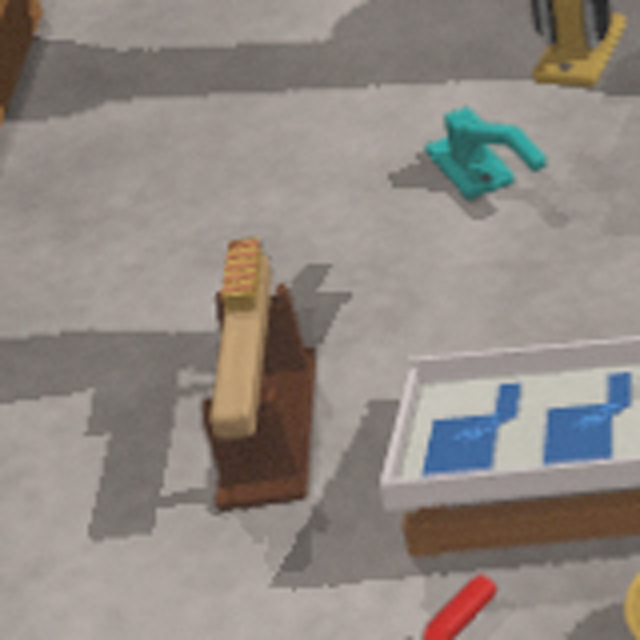

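View pics/w12a.png

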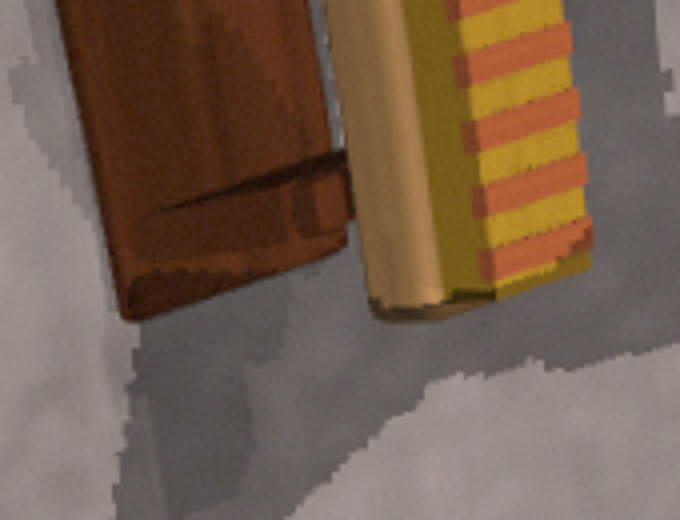

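View pics/t12.png

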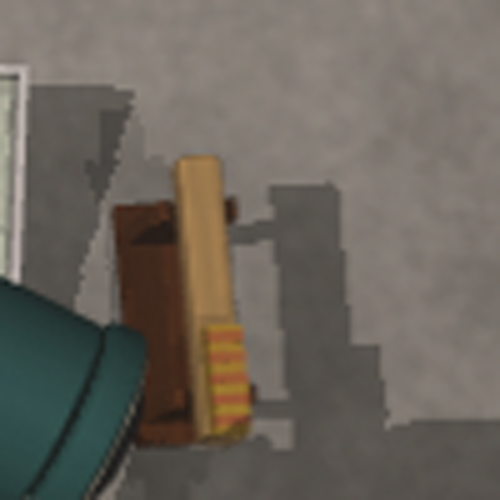

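```bash
python3 -m handwheel '{"claw":[1,1,1,1,1,1],"delta_pos":[[6,2,0],[14.6,5.2,2],[14.6,5.2,4.8],[14.6,5.2,4.8],[14.6,5.2,4.8],[14.6,5.2,4.8]],"twist":[[2.4,15.3,-16.2],[2.4,15.3,-16.2],[2.4,15.3,-16.2],[2.4,15.3,-16.2],[2.4,15.3,-16.2],[2.4,15.3,-16.2]]}' 80
python3 - <<'E'
from place import *
show();grab('wrist','w13')
for h in (.05,.01,.003): tgt('LT.npy',[.022,-.08],h,hit(.1895))
E
```

```text
t: 12.88
ee_pos: [0.5367, -0.2869, 0.3308]
orientation: [-0.003, 0.992, -0.02, 0.128]
contact_force: [-1.5, -0.2, -4.2]
width: 0.265
t 12.88 [ 0.5367 -0.2869  0.3308] x [ 0.966 -0.041  0.255] z [ 0.255  0.    -0.967] F [-1.5 -0.2 -4.2] w 0.265 q [-0.57  0.13  1.92  0.18  0.89  0.94]
tcp [ 0.5584 -0.2891  0.2782] dpos [0.68, 0.22, 5.89] twist [-0.48, 1.05, -0.13] rows 1.4
tcp [ 0.5694 -0.2895  0.2398] dpos [0.76, 0.26, 9.89] twist [-0.48, 1.05, -0.13] rows 2.4
tcp [ 0.5713 -0.2896  0.233 ] dpos [0.77, 0.26, 10.59] twist [-0.48, 1.05, -0.13] rows 2.5
```

View pics/w13.png

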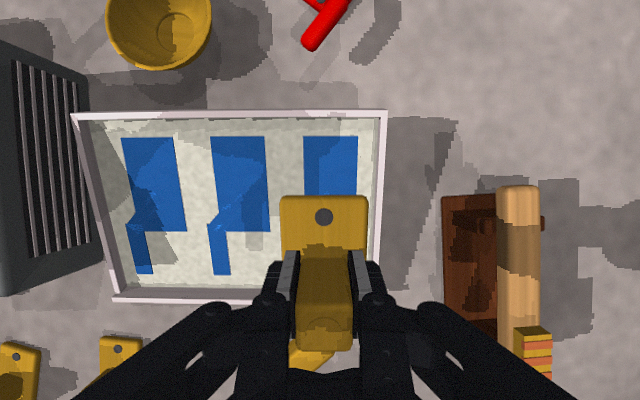

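```bash
python3 -m handwheel '{"claw":[1,1,1,1,1,1,1],"delta_pos":[[0.7,0.25,2],[0.7,0.25,4],[0.7,0.25,6],[0.75,0.25,8],[0.75,0.25,9],[0.75,0.25,9],[0.75,0.25,9]],"twist":[[-0.5,1,0],[-0.5,1,0],[-0.5,1,0],[-0.5,1,0],[-0.5,1,0],[-0.5,1,0],[-0.5,1,0]]}' 80
python3 - <<'E'
from place import *
show();grab('wrist','w14')
for h in (.003,0): tgt('LT.npy',[.022,-.08],h,hit(.1895))
E
```

```text
t: 13.52
ee_pos: [0.5684, -0.2897, 0.2543]
orientation: [0.005, 0.99, -0.02, 0.143]
contact_force: [-0.2, -0.6, -1.9]
width: 0.269
t 13.52 [ 0.5684 -0.2897  0.2543] x [ 0.958 -0.037  0.283] z [ 0.282 -0.016 -0.959] F [-0.2 -0.6 -1.9] w 0.269 q [-0.55  0.26  1.93  0.2   0.72  0.93]
tcp [ 0.5713 -0.2896  0.233 ] dpos [-0.41, -0.08, 2.21] twist [0.33, -0.54, -0.01] rows 0.5
tcp [ 0.5721 -0.2896  0.2302] dpos [-0.41, -0.08, 2.51] twist [0.33, -0.54, -0.01] rows 0.6
```

View pics/w14.png

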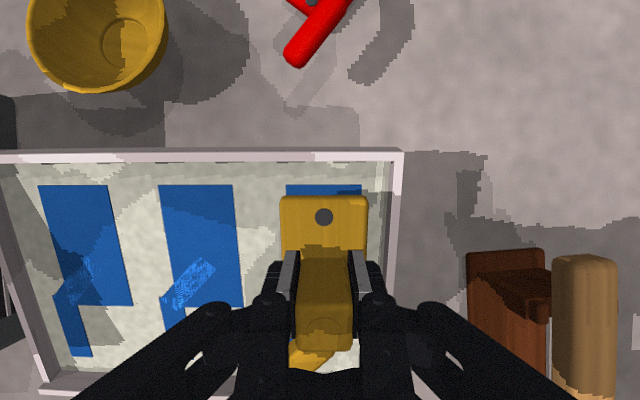

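```bash
python3 -m handwheel '{"claw":[1,1,1,1,1,1],"delta_pos":[[-0.4,-0.1,0.8],[-0.4,-0.1,1.4],[-0.4,-0.1,1.8],[-0.4,-0.1,2.1],[-0.4,-0.1,2.3],[-0.4,-0.1,2.3]],"twist":[[0.3,-0.5,0],[0.3,-0.5,0],[0.3,-0.5,0],[0.3,-0.5,0],[0.3,-0.5,0],[0.3,-0.5,0]]}' 80
python3 - <<'E'
from place import *
show()
for h in (0,): tgt('LT.npy',[.022,-.08],h,hit(.1895))
E
```

```text
t: 14.07
ee_pos: [0.5718, -0.2896, 0.2304]
orientation: [0.003, 0.99, -0.02, 0.139]
contact_force: [-0.6, 0.3, -3.2]
width: 0.267
t 14.07 [ 0.5718 -0.2896  0.2304] x [ 0.961 -0.038  0.275] z [ 0.275 -0.01  -0.962] F [-0.6  0.3 -3.2] w 0.267 q [-0.54  0.29  1.93  0.21  0.69  0.92]
tcp [ 0.5721 -0.2896  0.2302] dpos [0.03, -0.0, 0.03] twist [-0.02, 0.05, -0.03] rows 0.0
```

```bash
python3 -m handwheel '{"claw":[1,1,1],"delta_pos":[[0,0,0.2],[0,0,0.3],[0,0,0.3]],"twist":[[0,0,0],[0,0,0],[0,0,0]]}' 80
python3 - <<'E'
from place import *
show()
E
```

```text
t: 14.32
ee_pos: [0.5722, -0.2898, 0.2301]
orientation: [0.003, 0.99, -0.019, 0.139]
contact_force: [-10.7, 2.5, 10.5]
width: 0.265
t 14.32 [ 0.5722 -0.2898  0.2301] x [ 0.961 -0.037  0.275] z [ 0.274 -0.01  -0.962] F [-10.7   2.5  10.5] w 0.265 q [-0.54  0.29  1.93  0.21  0.69  0.92]
```

```bash
python3 -m handwheel '{"claw":[0.2,0,0,0,0,0,0,0,0,0,0,0],"delta_pos":[[0,0,-0.2],[0,0,-0.2],[0,0,-0.2],[0,0,-0.6],[0,0,-2],[0,0,-4],[0,0,-7],[0,0,-11],[0,0,-15],[0,0,-18],[0,0,-18],[0,0,-18]],"twist":[[0,0,0],[0,0,0],[0,0,0],[0,0,0],[0,0,0],[0,0,0],[0,0,0],[0,0,0],[0,0,0],[0,0,0],[0,0,0],[0,0,0]]}' 80
python3 - <<'E'
from plan import *
show();grab('wrist','w15')
E
```

```text
t: 15.32
ee_pos: [0.5232, -0.2882, 0.4057]
orientation: [0.005, 0.99, -0.019, 0.142]
contact_force: [0.4, -0.1, -0.8]
width: 0.498
t 15.32 [ 0.5232 -0.2882  0.4057] x [ 0.959 -0.037  0.281] z [ 0.281 -0.015 -0.96 ] F [ 0.4 -0.1 -0.8] w 0.498 q [-0.59  0.04  1.87  0.17  0.99  0.95]
```

View pics/w15.png

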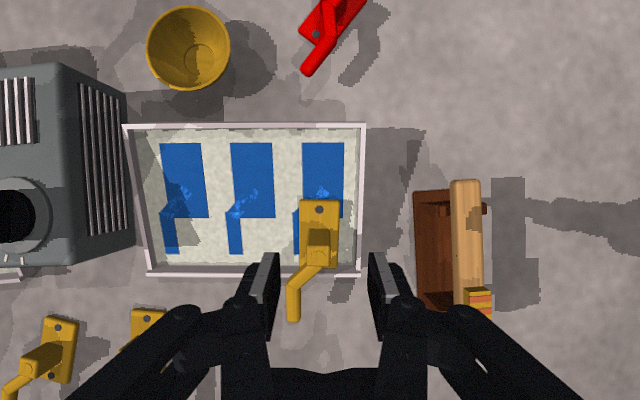

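Run:
```python
from fit import *
from deck import deckT,ap
grab('wrist','w16');S=st('w16');img=cv2.imread('pics/raw_w16.png');m=brass(img)
LT=np.load('LT.npy');H=handle(1)
def mk(x,y,a):
    T=np.eye(4);T[:3,:3]=R.from_euler('z',a).as_matrix();T[:3,3]=[x,y,0];return LT@T
q,c=fit([('wrist',m,(270,180,365,330),S)],H,[-.035,-.08,0],mk=mk);print(q,np.degrees(q[2]),c)
v=cv2.resize(img[110:340,240:380],None,fx=4,fy=4,interpolation=2)
for b in H:
    u=((proj('wrist',b@mk(*q)[:3,:3].T+mk(*q)[:3,3],S)-[240,110]+.5)*4).astype(np.int32);cv2.polylines(v,[cv2.convexHull(u)],True,(255,0,255),1)
cv2.imwrite('pics/w16f.png',cv2.resize(v,None,fx=.65,fy=.65))
```

```text
[-0.03884736 -0.0763655  -0.01540529] -0.882658240368521 0.0765704393543527
```

View pics/w16f.png

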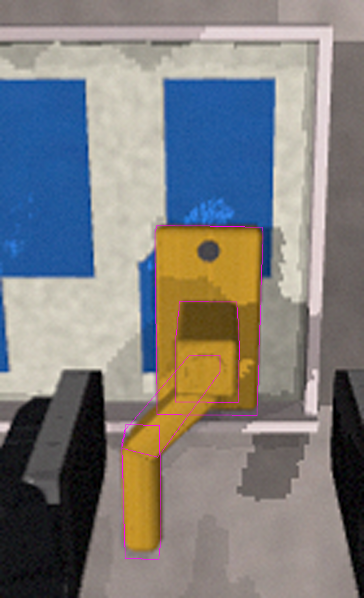

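Run:
```python
from place import *
show()
import place
def tg(h):
    T=np.load('LT.npy');A=np.eye(4);A[:3,:3]=R.from_euler('z',-.015).as_matrix();A[:3,3]=[-.0388,-.0764,h];X=T@A@np.linalg.inv(hit(.1895));to(R.from_matrix(X[:3,:3]),tcp=X[:3,3])
for h in (.1,.06,0.002):tg(h)
```

```text
t 15.42 [ 0.5226 -0.2875  0.4009] x [ 0.961 -0.038  0.275] z [ 0.275 -0.01  -0.962] F [-0.3  0.  -1.3] w 0.502 q [-0.59  0.04  1.88  0.17  0.99  0.95]
tcp [ 0.4863 -0.2827  0.3095] dpos [-6.02, -0.32, 7.78] twist [-0.01, 0.05, 0.83] rows 2.4
tcp [ 0.4973 -0.2832  0.2711] dpos [-6.01, -0.32, 11.78] twist [-0.01, 0.05, 0.83] rows 3.2
tcp [ 0.5133 -0.2838  0.2153] dpos [-6.01, -0.32, 17.58] twist [-0.01, 0.05, 0.83] rows 4.5
```

```bash
python3 -m handwheel '{"claw":[0,0,0,0,0,0,0,1,1,1,1,1],"delta_pos":[[-6,-0.3,4],[-6,-0.3,8],[-6,-0.3,12],[-6,-0.3,15],[-6,-0.3,17],[-6,-0.3,17.5],[-6,-0.3,17.5],[-6,-0.3,17.5],[-6,-0.3,17.5],[-6,-0.3,17.5],[-6,-0.3,17.5],[-6,-0.3,17.5]],"twist":[[0,0,0.8],[0,0,0.8],[0,0,0.8],[0,0,0.8],[0,0,0.8],[0,0,0.8],[0,0,0.8],[0,0,0.8],[0,0,0.8],[0,0,0.8],[0,0,0.8],[0,0,0.8]]}' 80
python3 - <<'E'
from place import *
show();grab('wrist','w17')
for h in (.02,0.00): tgt('LT.npy',[.022,-.08],h,hit(.1895))
E
```

```text
t: 16.42
ee_pos: [0.514, -0.2846, 0.2177]
orientation: [0.002, 0.99, -0.026, 0.14]
contact_force: [1.4, 0.8, -1.6]
width: 0.27
t 16.42 [ 0.514  -0.2846  0.2177] x [ 0.959 -0.052  0.277] z [ 0.277 -0.012 -0.961] F [ 1.4  0.8 -1.6] w 0.270 q [-0.59  0.22  2.05  0.24  0.64  0.85]
tcp [ 0.5666 -0.2894  0.2494] dpos [5.95, 0.19, -1.58] twist [0.07, -0.1, -0.82] rows 1.5
tcp [ 0.5721 -0.2896  0.2302] dpos [5.94, 0.18, 0.42] twist [0.07, -0.1, -0.82] rows 1.4
```

View pics/w17.png

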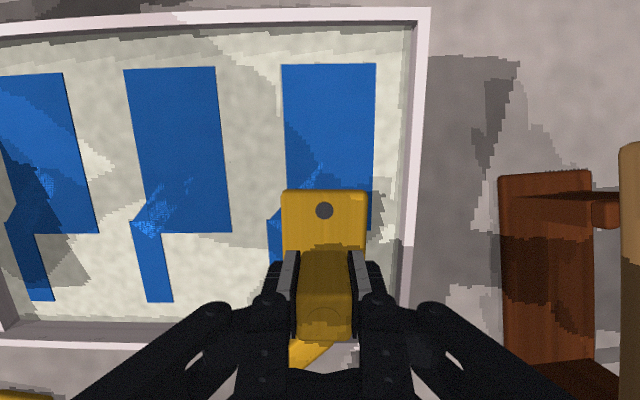

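```bash
python3 -m handwheel '{"claw":[1,1,1,1,1,1,1,1,1],"delta_pos":[[0,0,-1],[0,0,-2],[2,0.2,-2],[4,0.2,-2],[6,0.2,-2],[6,0.2,-1.5],[6,0.2,-0.8],[6,0.2,-0.2],[6,0.2,-0.2]],"twist":[[0,0,0],[0,0,0],[0,0,-0.8],[0,0,-0.8],[0,0,-0.8],[0,0,-0.8],[0,0,-0.8],[0,0,-0.8],[0,0,-0.8]]}' 80
python3 - <<'E'
from place import *
LT=np.load('LT.npy');
show();grab('wrist','w18');print(ap(np.linalg.inv(LT),readout.state()['ee_pos']))
for h in (.005,0.00): tgt('LT.npy',[.022,-.08],h,hit(.1915))
E
```

```text
t: 17.22
ee_pos: [0.5696, -0.2891, 0.2333]
orientation: [0.002, 0.99, -0.02, 0.138]
contact_force: [-0.2, 0.1, -3.2]
width: 0.267
t 17.22 [ 0.5696 -0.2891  0.2333] x [ 0.961 -0.038  0.273] z [ 0.273 -0.009 -0.962] F [-0.2  0.1 -3.2] w 0.267 q [-0.55  0.29  1.93  0.21  0.69  0.92]
[[ 0.02721483 -0.07956552  0.19327546]]
tcp [ 0.5702 -0.2895  0.2369] dpos [0.18, 0.04, -0.32] twist [-0.07, 0.18, -0.06] rows 0.1
tcp [ 0.5716 -0.2896  0.2321] dpos [0.18, 0.04, 0.18] twist [-0.07, 0.18, -0.06] rows 0.1
```

View pics/w18.png

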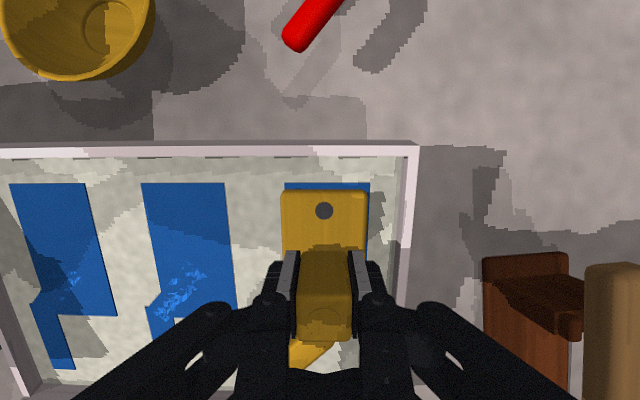

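```bash
python3 -m handwheel '{"claw":[1,1,1,1],"delta_pos":[[0.2,0,0],[0.2,0,0.2],[0.2,0,0.3],[0.2,0,0.3]],"twist":[[0,0,0],[0,0,0],[0,0,0],[0,0,0]]}' 80
python3 - <<'E'
from place import *
LT=np.load('LT.npy')
show();print(ap(np.linalg.inv(LT),readout.state()['ee_pos']))
E
```

```text
t: 17.6
ee_pos: [0.572, -0.2893, 0.2338]
orientation: [0.002, 0.99, -0.019, 0.137]
contact_force: [-13.7, 3.0, 13.1]
width: 0.269
t 17.60 [ 0.572  -0.2893  0.2338] x [ 0.961 -0.038  0.272] z [ 0.272 -0.009 -0.962] F [-13.7   3.   13.1] w 0.269 q [-0.54  0.29  1.93  0.21  0.7   0.92]
[[ 0.02987571 -0.07973955  0.19307464]]
```

```bash
python3 -m handwheel '{"claw":[1,1,1],"delta_pos":[[-0.2,0,-0.1],[-0.25,0,-0.15],[-0.25,0,-0.15]],"twist":[[0,0,0],[0,0,0],[0,0,0]]}' 20
python3 - <<'E'
from place import *
show()
E
python3 -m handwheel '{"claw":[0.4,0.35,0.3,0.3],"delta_pos":[[0,0,0],[0,0,0],[0,0,0],[0,0,0]],"twist":[[0,0,0],[0,0,0],[0,0,0],[0,0,0]]}' 20
python3 - <<'E'
from place import *
show();grab('wrist','w19')
E
```

```text
t: 17.85
ee_pos: [0.5702, -0.2894, 0.2334]
orientation: [0.003, 0.99, -0.02, 0.139]
contact_force: [-4.1, 1.1, 2.9]
width: 0.265
t 17.85 [ 0.5702 -0.2894  0.2334] x [ 0.961 -0.038  0.275] z [ 0.275 -0.011 -0.961] F [-4.1  1.1  2.9] w 0.265 q [-0.55  0.29  1.93  0.21  0.69  0.92]
t: 18.18
ee_pos: [0.5708, -0.2894, 0.2331]
orientation: [0.003, 0.99, -0.019, 0.139]
contact_force: [1.3, 0.8, -0.0]
width: 0.352
t 18.18 [ 0.5708 -0.2894  0.2331] x [ 0.961 -0.038  0.276] z [ 0.275 -0.011 -0.961] F [ 1.3  0.8 -0. ] w 0.352 q [-0.54  0.29  1.93  0.21  0.69  0.92]
```

View pics/w19.png

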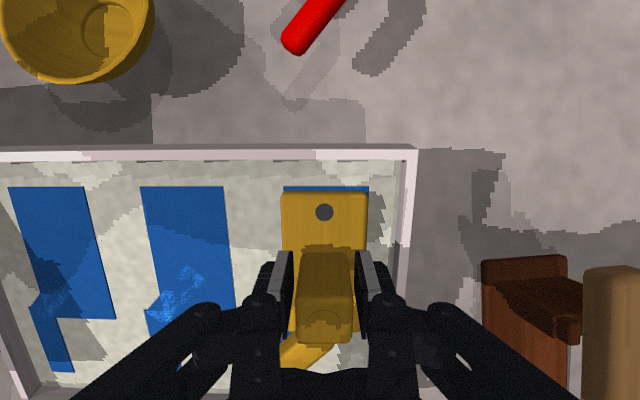

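```bash
python3 -m handwheel '{"claw":[0.2,0.1,0.1,0.1],"delta_pos":[[0,0,0],[0,0,0],[0,0,0],[0,0,0]],"twist":[[0,0,0],[0,0,0],[0,0,0],[0,0,0]]}' 20
python3 - <<'E'
from place import *
show();grab('wrist','w20',(200,120,460,400),2)
E
```

```text
t: 18.57
ee_pos: [0.5705, -0.2894, 0.2331]
orientation: [0.003, 0.99, -0.02, 0.139]
contact_force: [0.8, -0.0, -0.2]
width: 0.451
t 18.57 [ 0.5705 -0.2894  0.2331] x [ 0.961 -0.038  0.275] z [ 0.275 -0.011 -0.961] F [ 0.8 -0.  -0.2] w 0.451 q [-0.54  0.29  1.93  0.21  0.69  0.92]
```

View pics/w20.png

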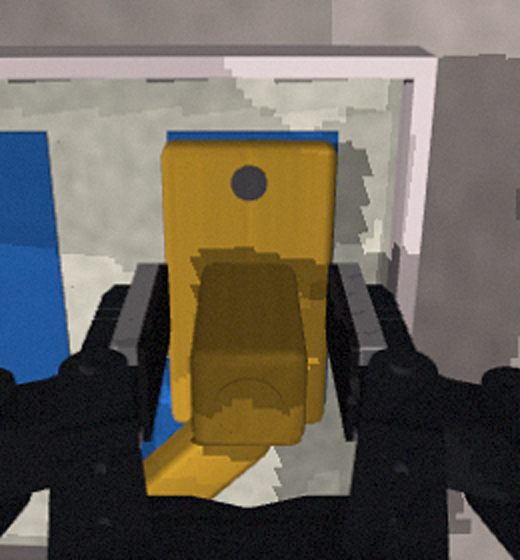

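```bash
python3 -m handwheel '{"claw":[0.1,0.1,0.1,0.1,0.1,0.1,0.1],"delta_pos":[[0,0,-0.5],[0,0,-1],[0,0,-2],[0,0,-3],[0,0,-5],[0,0,-6],[0,0,-6]],"twist":[[0,0,0],[0,0,0],[0,0,0],[0,0,0],[0,0,0],[0,0,0],[0,0,0]]}' 20
python3 - <<'E'
from place import *
show();grab('wrist','w21',(200,100,460,380),2)
to(down(0),tcp=[.40,-.12,.45])
E
```

```text
t: 19.2
ee_pos: [0.5548, -0.2896, 0.2952]
orientation: [0.004, 0.99, -0.019, 0.142]
contact_force: [-0.2, 0.0, 0.6]
width: 0.45
t 19.20 [ 0.5548 -0.2896  0.2952] x [ 0.959 -0.037  0.281] z [ 0.281 -0.014 -0.96 ] F [-0.2  0.   0.6] w 0.450 q [-0.56  0.19  1.92  0.19  0.79  0.93]
tcp [ 0.4  -0.12  0.45] dpos [-11.1, -16.27, -19.56] twist [0.45, -16.22, -2.25] rows 6.7
```

View pics/w21.png

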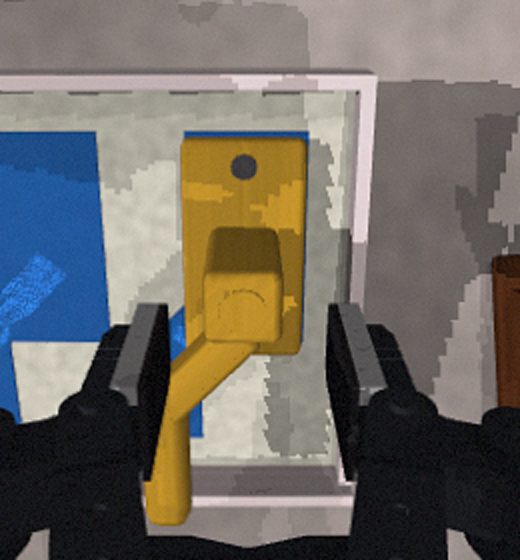

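Run:
```python
from place import *
to(down(-16),tcp=[.4238,.0555,.40])
```

```text
tcp [0.4238 0.0555 0.4   ] dpos [-10.87, -33.91, -14.32] twist [-1.81, -16.16, 13.64] rows 9.2
```

```bash
python3 -m handwheel '{"claw":[0,-0.3,-0.3,-0.3,-0.3,-0.3,-0.3,-0.3,-0.3,-0.3,-0.3,-0.3],"delta_pos":[[0,0,-3],[-1,-4,-6],[-10.9,-33.9,-14.3],[-10.9,-33.9,-14.3],[-10.9,-33.9,-14.3],[-10.9,-33.9,-14.3],[-10.9,-33.9,-14.3],[-10.9,-33.9,-14.3],[-10.9,-33.9,-14.3],[-10.9,-33.9,-14.3],[-10.9,-33.9,-14.3],[-10.9,-33.9,-14.3]],"twist":[[0,0,0],[0,0,0],[-1.8,-16.2,13.6],[-1.8,-16.2,13.6],[-1.8,-16.2,13.6],[-1.8,-16.2,13.6],[-1.8,-16.2,13.6],[-1.8,-16.2,13.6],[-1.8,-16.2,13.6],[-1.8,-16.2,13.6],[-1.8,-16.2,13.6],[-1.8,-16.2,13.6]]}' 80
python3 - <<'E'
from fh import *
from plan import *
show();grab('wrist','w22')
r,v=run('w22',[('B',1,[.4171,.0574,-.28]),('C',-1,[.4269,-.0651,-.111])])
cv2.imwrite('pics/w22f.png',cv2.resize(v,None,fx=.4,fy=.4))
x,y,a=r['B'];to(down(np.degrees(a)),grasp=[x+.007*np.cos(a),y+.007*np.sin(a),.034])
E
```

```text
t: 20.25
ee_pos: [0.4226, 0.0576, 0.3984]
orientation: [-0.001, 0.991, -0.136, -0.002]
contact_force: [-0.5, -1.3, 0.3]
width: 0.651
t 20.25 [0.4226 0.0576 0.3984] x [ 0.963 -0.27  -0.005] z [-0.004  0.003 -1.   ] F [-0.5 -1.3  0.3] w 0.651 q [ 0.08 -0.22  2.11  0.    1.26  1.92]
B [ 0.4172  0.0574 -0.2655] deg -15.2 iou 0.918
C [ 0.4271 -0.0653 -0.1028] deg -5.9 iou 0.888
tcp [0.424  0.0556 0.189 ] dpos [0.21, 0.07, 20.91] twist [-0.06, 0.28, -0.53] rows 5.0
```

View pics/w22f.png

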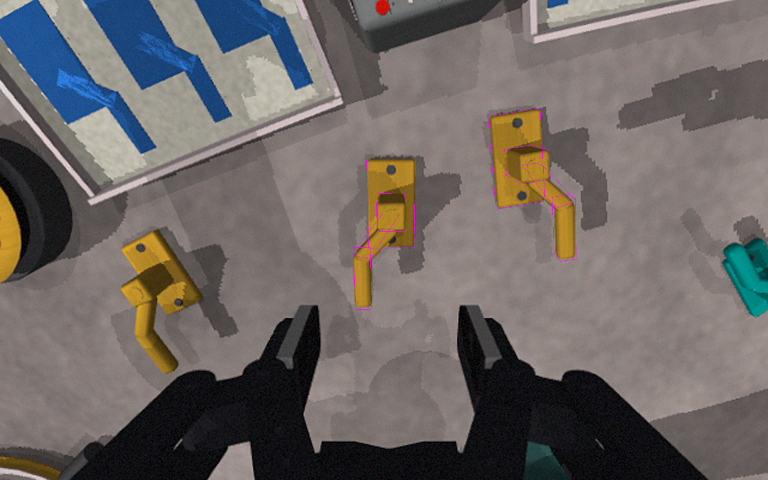

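```bash
python3 -m handwheel '{"claw":[-0.3,-0.3,-0.3,-0.3,-0.3,-0.3,-0.3,-0.3,1,1,1,1,1,1,1],"delta_pos":[[0.2,0.1,4],[0.2,0.1,8],[0.2,0.1,12],[0.2,0.1,16],[0.2,0.1,19],[0.2,0.1,20.5],[0.2,0.1,20.9],[0.2,0.1,20.9],[0.2,0.1,20.9],[0.2,0.1,20.9],[0.2,0.1,20.9],[0.2,0.1,20.9],[0.2,0.1,20.9],[0.2,0.1,20.9],[0.2,0.1,20.9]],"twist":[[0,0.3,-0.5],[0,0.3,-0.5],[0,0.3,-0.5],[0,0.3,-0.5],[0,0.3,-0.5],[0,0.3,-0.5],[0,0.3,-0.5],[0,0.3,-0.5],[0,0.3,-0.5],[0,0.3,-0.5],[0,0.3,-0.5],[0,0.3,-0.5],[0,0.3,-0.5],[0,0.3,-0.5],[0,0.3,-0.5]]}' 80
python3 - <<'E'
from place import *
show()
E
```

```text
t: 21.55
ee_pos: [0.4253, 0.0547, 0.1911]
orientation: [-0.001, 0.991, -0.134, 0.002]
contact_force: [0.2, -2.7, 6.9]
width: 0.268
t 21.55 [0.4253 0.0547 0.1911] x [ 0.964 -0.265  0.004] z [ 0.004  0.001 -1.   ] F [ 0.2 -2.7  6.9] w 0.268 q [0.07 0.05 2.3  0.   0.79 1.91]
```

```bash
python3 -m handwheel '{"claw":[1,1,1,1,1,1,1],"delta_pos":[[0,0,-2],[0,0,-5],[0,0,-9],[0,0,-13],[0,0,-17],[0,0,-19],[0,0,-19]],"twist":[[0,0,0],[0,0,0],[0,0,0],[0,0,0],[0,0,0],[0,0,0],[0,0,0]]}' 80
python3 - <<'E'
from place import *
show();grab('wrist','w23',(220,150,440,400),2)
for h in (.10,): tgt('LT.npy',[.022,-.005],h,hit(.1911,.008))
E
```

```text
t: 22.13
ee_pos: [0.4256, 0.0548, 0.3854]
orientation: [-0.002, 0.991, -0.134, 0.006]
contact_force: [1.2, -0.0, -2.3]
width: 0.264
t 22.13 [0.4256 0.0548 0.3854] x [ 0.964 -0.266  0.01 ] z [ 0.012  0.002 -1.   ] F [ 1.2 -0.  -2.3] w 0.264 q [ 0.07 -0.21  2.12  0.    1.21  1.91]
tcp [ 0.548  -0.2136  0.3281] dpos [19.0, 22.6, 5.43] twist [1.67, 15.57, -13.11] rows 7.2
```

View pics/w23.png

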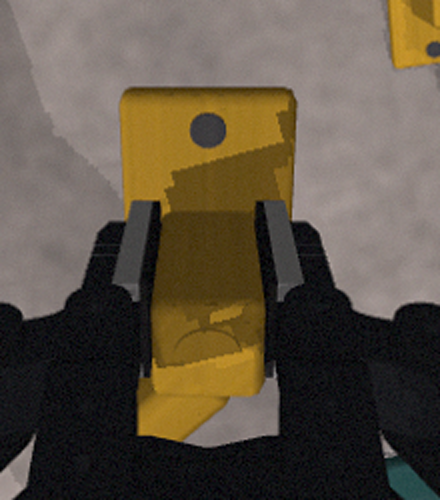

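```bash
python3 -m handwheel '{"claw":[1,1,1,1,1,1,1,1,1,1],"delta_pos":[[9,11,0],[19,22.6,0],[19,22.6,2],[19,22.6,4],[19,22.6,5.4],[19,22.6,5.4],[19,22.6,5.4],[19,22.6,5.4],[19,22.6,5.4],[19,22.6,5.4]],"twist":[[1.7,15.6,-13.1],[1.7,15.6,-13.1],[1.7,15.6,-13.1],[1.7,15.6,-13.1],[1.7,15.6,-13.1],[1.7,15.6,-13.1],[1.7,15.6,-13.1],[1.7,15.6,-13.1],[1.7,15.6,-13.1],[1.7,15.6,-13.1]]}' 80
python3 - <<'E'
from place import *
show();
for h in (.03,.004): tgt('LT.npy',[.024,-.005],h,hit(.1911,.008))
E
```

```text
t: 23.02
ee_pos: [0.5456, -0.2136, 0.3212]
orientation: [0.001, 0.991, -0.02, 0.133]
contact_force: [-0.6, -0.2, -3.0]
width: 0.266
t 23.02 [ 0.5456 -0.2136  0.3212] x [ 0.964 -0.04   0.263] z [ 0.263 -0.008 -0.965] F [-0.6 -0.2 -3. ] w 0.266 q [-0.45  0.09  1.98  0.15  0.83  1.08]
tcp [ 0.5692 -0.2144  0.2614] dpos [0.71, 0.0, 6.39] twist [-0.14, 0.72, -0.15] rows 1.5
tcp [ 0.5764 -0.2147  0.2364] dpos [0.74, 0.01, 8.99] twist [-0.14, 0.72, -0.15] rows 2.2
```

```bash
python3 -m handwheel '{"claw":[1,1,1,1,1,1,1],"delta_pos":[[0.7,0,2],[0.7,0,4],[0.7,0,6],[0.7,0,7.5],[0.7,0,8.5],[0.7,0,8.5],[0.7,0,8.5]],"twist":[[-0.1,0.7,-0.1],[-0.1,0.7,-0.1],[-0.1,0.7,-0.1],[-0.1,0.7,-0.1],[-0.1,0.7,-0.1],[-0.1,0.7,-0.1],[-0.1,0.7,-0.1]]}' 80
python3 - <<'E'
from place import *
show();grab('wrist','w24')
for h in (.003,0): tgt('LT.npy',[.024,-.005],h,hit(.1911,.008))
E
```

```text
t: 23.6
ee_pos: [0.5761, -0.2138, 0.2444]
orientation: [0.003, 0.99, -0.018, 0.141]
contact_force: [0.8, 0.3, -2.1]
width: 0.268
t 23.60 [ 0.5761 -0.2138  0.2444] x [ 0.959 -0.035  0.28 ] z [ 0.28  -0.012 -0.96 ] F [ 0.8  0.3 -2.1] w 0.268 q [-0.43  0.23  1.99  0.17  0.67  1.06]
tcp [ 0.5767 -0.2147  0.2354] dpos [-0.28, 0.04, 0.97] twist [0.11, -0.38, 0.13] rows 0.2
tcp [ 0.5775 -0.2147  0.2325] dpos [-0.28, 0.04, 1.27] twist [0.11, -0.38, 0.13] rows 0.3
```

View pics/w24.png

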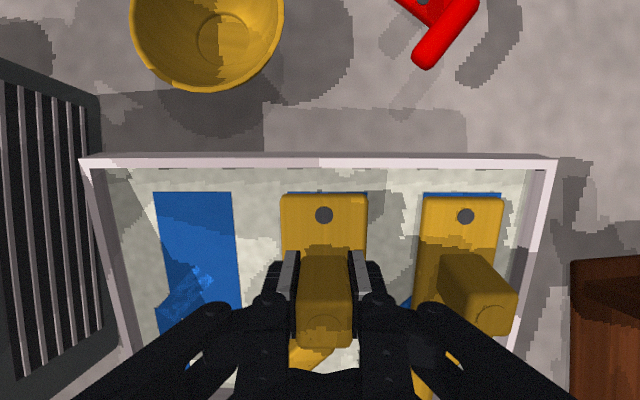

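```bash
python3 -m handwheel '{"claw":[1,1,1,1],"delta_pos":[[-0.2,0,0.5],[-0.2,0,0.9],[-0.2,0,1.2],[-0.2,0,1.2]],"twist":[[0,-0.4,0],[0,-0.4,0],[0,-0.4,0],[0,-0.4,0]]}' 80
python3 - <<'E'
from place import *
show();
for h in (0,): tgt('LT.npy',[.024,-.005],h,hit(.1911,.008))
E
```

```text
t: 23.98
ee_pos: [0.5781, -0.2152, 0.2328]
orientation: [0.004, 0.99, -0.019, 0.139]
contact_force: [-0.5, 0.0, -2.4]
width: 0.267
t 23.98 [ 0.5781 -0.2152  0.2328] x [ 0.961 -0.036  0.275] z [ 0.275 -0.013 -0.961] F [-0.5  0.  -2.4] w 0.267 q [-0.43  0.25  1.99  0.17  0.66  1.06]
tcp [ 0.5775 -0.2147  0.2325] dpos [-0.07, -0.04, 0.01] twist [0.13, 0.02, 0.06] rows 0.0
```

```bash
python3 -m handwheel '{"claw":[1,1,1],"delta_pos":[[0,0,0.15],[0,0,0.2],[0,0,0.2]],"twist":[[0,0,0],[0,0,0],[0,0,0]]}' 80
python3 - <<'E'
from place import *
show()
E
```

```text
t: 24.23
ee_pos: [0.5784, -0.2154, 0.2327]
orientation: [0.004, 0.99, -0.019, 0.139]
contact_force: [-8.1, 1.0, 9.0]
width: 0.267
t 24.23 [ 0.5784 -0.2154  0.2327] x [ 0.961 -0.036  0.275] z [ 0.274 -0.013 -0.962] F [-8.1  1.   9. ] w 0.267 q [-0.43  0.25  1.98  0.17  0.66  1.06]
```

Contact. Back off the load slightly, open slowly, rise slowly.

```bash
python3 -m handwheel '{"claw":[1,1,0.4,0.35,0.3,0.2,0.1,0.1,0.1,0.1,0.1,0.1,0.1,0.1,0.1],"delta_pos":[[-0.1,0,-0.1],[-0.1,0,-0.1],[-0.1,0,-0.1],[-0.1,0,-0.1],[-0.1,0,-0.1],[-0.1,0,-0.1],[-0.1,0,-0.1],[-0.1,0,-0.1],[-0.1,0,-0.5],[-0.1,0,-1],[-0.1,0,-2],[-0.1,0,-3.5],[-0.1,0,-5],[-0.1,0,-8],[-0.1,0,-10]],"twist":[[0,0,0],[0,0,0],[0,0,0],[0,0,0],[0,0,0],[0,0,0],[0,0,0],[0,0,0],[0,0,0],[0,0,0],[0,0,0],[0,0,0],[0,0,0],[0,0,0],[0,0,0]]}' 20
python3 - <<'E'
from place import *
show();grab('wrist','w25')
to(down(10),tcp=[.417,.30,.40])
E
```

```text
t: 25.48
ee_pos: [0.5499, -0.2139, 0.3296]
orientation: [0.004, 0.99, -0.019, 0.14]
contact_force: [0.4, 0.2, 0.5]
width: 0.449
t 25.48 [ 0.5499 -0.2139  0.3296] x [ 0.96  -0.036  0.277] z [ 0.276 -0.014 -0.961] F [0.4 0.2 0.5] w 0.449 q [-0.44  0.09  1.97  0.14  0.83  1.08]
tcp [0.417 0.3   0.4  ] dpos [-12.78, -50.86, -10.94] twist [2.09, -16.33, -12.07] rows 12.8
```

View pics/w25.png

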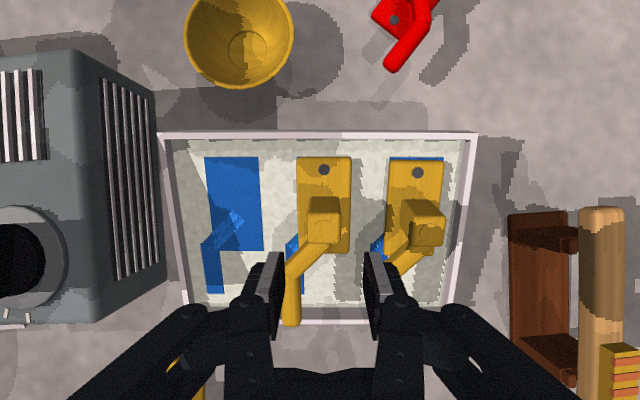

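```bash
python3 -m handwheel '{"claw":[0,-0.3,-0.3,-0.3,-0.3,-0.3,-0.3,-0.3,-0.3,-0.3,-0.3,-0.3,-0.3,-0.3,-0.3,-0.3],"delta_pos":[[-1,-1,-4],[-5,-4,-8],[-12.8,-50.9,-10.9],[-12.8,-50.9,-10.9],[-12.8,-50.9,-10.9],[-12.8,-50.9,-10.9],[-12.8,-50.9,-10.9],[-12.8,-50.9,-10.9],[-12.8,-50.9,-10.9],[-12.8,-50.9,-10.9],[-12.8,-50.9,-10.9],[-12.8,-50.9,-10.9],[-12.8,-50.9,-10.9],[-12.8,-50.9,-10.9],[-12.8,-50.9,-10.9],[-12.8,-50.9,-10.9]],"twist":[[0,0,0],[0,-5,0],[2.1,-16.3,-12.1],[2.1,-16.3,-12.1],[2.1,-16.3,-12.1],[2.1,-16.3,-12.1],[2.1,-16.3,-12.1],[2.1,-16.3,-12.1],[2.1,-16.3,-12.1],[2.1,-16.3,-12.1],[2.1,-16.3,-12.1],[2.1,-16.3,-12.1],[2.1,-16.3,-12.1],[2.1,-16.3,-12.1],[2.1,-16.3,-12.1],[2.1,-16.3,-12.1]]}' 80
python3 - <<'E'
from fh import *
from plan import *
show();grab('wrist','w26')
r,v=run('w26',[('A',1,[.411,.302,.17])])
cv2.imwrite('pics/w26f.png',cv2.resize(v,None,fx=.4,fy=.4))
x,y,a=r['A'];to(down(np.degrees(a)),grasp=[x+.007*np.cos(a),y+.007*np.sin(a),.034])
E
```

```text
t: 26.87
ee_pos: [0.4161, 0.3022, 0.396]
orientation: [-0.002, 0.996, 0.089, -0.003]
contact_force: [0.2, -0.5, -0.4]
width: 0.646
t 26.87 [0.4161 0.3022 0.396 ] x [ 0.984  0.178 -0.006] z [-0.007  0.004 -1.   ] F [ 0.2 -0.5 -0.4] w 0.646 q [ 0.58 -0.04  1.95  0.01  1.23  1.97]
A [0.4104 0.301  0.1666] deg 9.5 iou 0.931
tcp [0.4173 0.3022 0.189 ] dpos [0.23, 0.0, 20.67] twist [-0.27, 0.36, 0.6] rows 5.0
```

View pics/w26f.png

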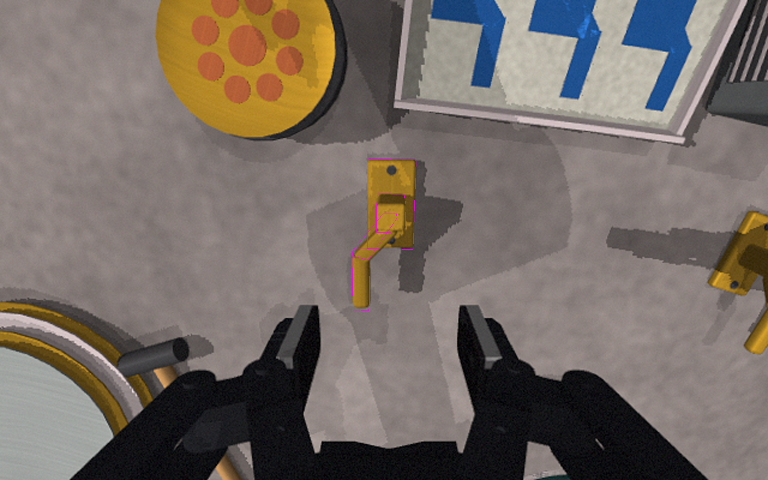

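```bash
python3 -m handwheel '{"claw":[-0.3,-0.3,-0.3,-0.3,-0.3,-0.3,-0.3,-0.3,1,1,1,1,1,1,1],"delta_pos":[[0.2,0,4],[0.2,0,8],[0.2,0,12],[0.2,0,16],[0.2,0,19],[0.2,0,20.3],[0.2,0,20.7],[0.2,0,20.7],[0.2,0,20.7],[0.2,0,20.7],[0.2,0,20.7],[0.2,0,20.7],[0.2,0,20.7],[0.2,0,20.7],[0.2,0,20.7]],"twist":[[-0.3,0.4,0.6],[-0.3,0.4,0.6],[-0.3,0.4,0.6],[-0.3,0.4,0.6],[-0.3,0.4,0.6],[-0.3,0.4,0.6],[-0.3,0.4,0.6],[-0.3,0.4,0.6],[-0.3,0.4,0.6],[-0.3,0.4,0.6],[-0.3,0.4,0.6],[-0.3,0.4,0.6],[-0.3,0.4,0.6],[-0.3,0.4,0.6],[-0.3,0.4,0.6]]}' 80
python3 - <<'E'
from place import *
show();grab('top','t27')
E
```

```text
t: 28.17
ee_pos: [0.4185, 0.3026, 0.1905]
orientation: [-0.001, 0.997, 0.083, 0.002]
contact_force: [1.5, -1.8, 6.9]
width: 0.266
t 28.17 [0.4185 0.3026 0.1905] x [0.986 0.164 0.004] z [ 0.004  0.002 -1.   ] F [ 1.5 -1.8  6.9] w 0.266 q [ 0.58  0.2   2.12 -0.    0.81  1.98]
```

View pics/t27.png

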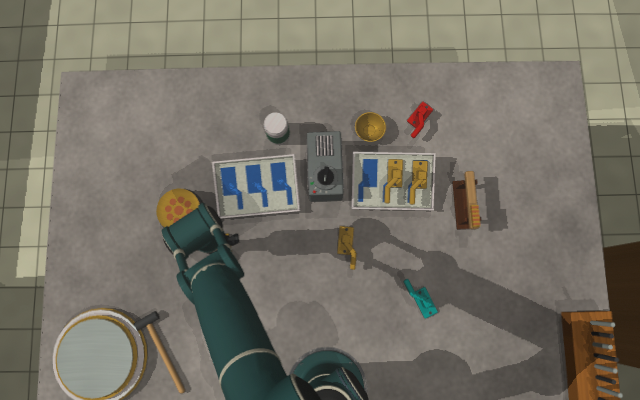

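```bash
python3 -m handwheel '{"claw":[1,1,1,1,1,1,1,1],"delta_pos":[[0,0,-2],[0,0,-5],[0,0,-9],[0,0,-13],[0,0,-17],[0,0,-20],[0,0,-21],[0,0,-21]],"twist":[[0,0,0],[0,0,0],[0,0,0],[0,0,0],[0,0,0],[0,0,0],[0,0,0],[0,0,0]]}' 80
python3 - <<'E'
from place import *
show();grab('wrist','w28',(220,150,440,400),2)
for h in (.13,): tgt('LT.npy',[.025,.07],h,hit(.1907,.008))
E
```

```text
t: 28.88
ee_pos: [0.4178, 0.3025, 0.4017]
orientation: [-0.002, 0.997, 0.082, 0.003]
contact_force: [-0.6, 0.5, -4.1]
width: 0.274
t 28.88 [0.4178 0.3025 0.4017] x [0.986 0.164 0.007] z [ 0.006  0.004 -1.   ] F [-0.6  0.5 -4.1] w 0.274 q [ 0.58 -0.04  1.95 -0.    1.23  1.98]
tcp [ 0.5457 -0.1384  0.3574] dpos [5.45, 45.56, 4.1] twist [-1.69, 15.83, 11.6] rows 11.0
```

View pics/w28.png

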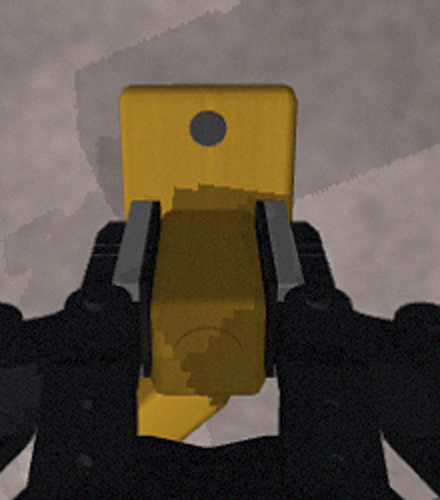

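```bash
python3 -m handwheel '{"claw":[1,1,1,1,1,1,1,1,1,1,1,1,1,1,1],"delta_pos":[[5.4,45.6,0],[5.4,45.6,0],[5.4,45.6,0],[5.4,45.6,0],[5.4,45.6,0],[5.4,45.6,0],[5.4,45.6,2],[5.4,45.6,4],[5.4,45.6,4],[5.4,45.6,4],[5.4,45.6,4],[5.4,45.6,4],[5.4,45.6,4],[5.4,45.6,4],[5.4,45.6,4]],"twist":[[-1.7,15.8,11.6],[-1.7,15.8,11.6],[-1.7,15.8,11.6],[-1.7,15.8,11.6],[-1.7,15.8,11.6],[-1.7,15.8,11.6],[-1.7,15.8,11.6],[-1.7,15.8,11.6],[-1.7,15.8,11.6],[-1.7,15.8,11.6],[-1.7,15.8,11.6],[-1.7,15.8,11.6],[-1.7,15.8,11.6],[-1.7,15.8,11.6],[-1.7,15.8,11.6]]}' 80
python3 - <<'E'
from place import *
show();grab('wrist','w29')
for h in (.03,.004): tgt('LT.npy',[.025,.07],h,hit(.1907,.008))
E
```

```text
t: 30.18
ee_pos: [0.5442, -0.1378, 0.3559]
orientation: [0.003, 0.991, -0.019, 0.136]
contact_force: [0.3, 0.4, -4.1]
width: 0.268
t 30.18 [ 0.5442 -0.1378  0.3559] x [ 0.962 -0.037  0.269] z [ 0.269 -0.01  -0.963] F [ 0.3  0.4 -4.1] w 0.268 q [-0.32  0.    2.    0.1   0.87  1.24]
tcp [ 0.5732 -0.1395  0.2612] dpos [0.18, 0.09, 9.97] twist [-0.0, 0.28, 0.07] rows 2.4
tcp [ 0.5804 -0.1398  0.2363] dpos [0.2, 0.09, 12.57] twist [-0.0, 0.28, 0.07] rows 3.0
```

View pics/w29.png

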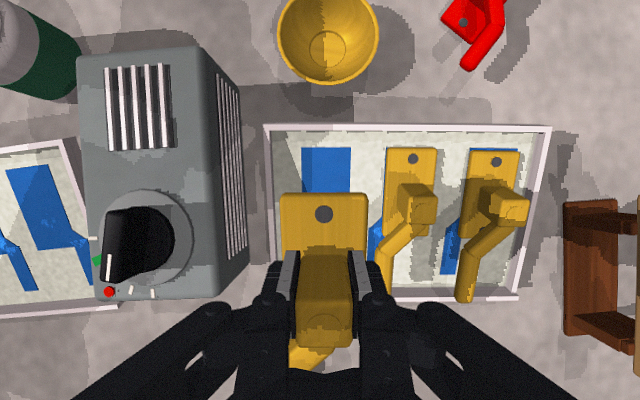

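```bash
python3 -m handwheel '{"claw":[1,1,1,1,1,1,1,1],"delta_pos":[[0.2,0.1,3],[0.2,0.1,6],[0.2,0.1,8.5],[0.2,0.1,10.5],[0.2,0.1,11.7],[0.2,0.1,12.3],[0.2,0.1,12.5],[0.2,0.1,12.5]],"twist":[[0,0.3,0],[0,0.3,0],[0,0.3,0],[0,0.3,0],[0,0.3,0],[0,0.3,0],[0,0.3,0],[0,0.3,0]]}' 80
python3 - <<'E'
from place import *
show();grab('wrist','w30')
for h in (.0,): tgt('LT.npy',[.025,.07],h,hit(.1907,.008))
E
```

```text
t: 30.9
ee_pos: [0.5816, -0.141, 0.2391]
orientation: [0.003, 0.99, -0.019, 0.141]
contact_force: [0.0, 0.2, -3.4]
width: 0.268
t 30.90 [ 0.5816 -0.141   0.2391] x [ 0.96  -0.036  0.279] z [ 0.279 -0.012 -0.96 ] F [ 0.   0.2 -3.4] w 0.268 q [-0.3   0.2   2.03  0.12  0.64  1.22]
tcp [ 0.5815 -0.1398  0.2324] dpos [-0.24, -0.15, 0.7] twist [0.1, -0.28, 0.05] rows 0.2
```

View pics/w30.png

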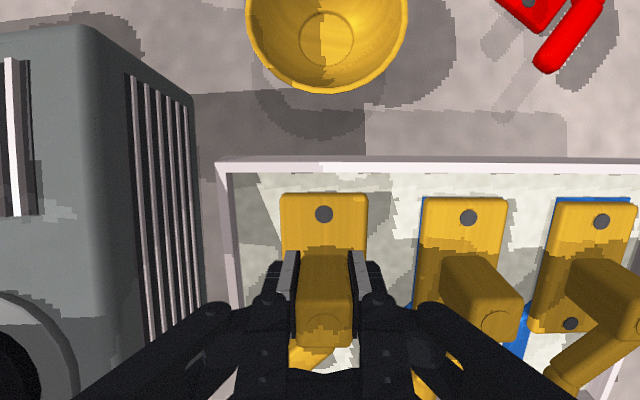

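```bash
python3 -m handwheel '{"claw":[1,1,1,1],"delta_pos":[[-0.2,-0.1,0.4],[-0.2,-0.1,0.7],[-0.2,-0.1,0.9],[-0.2,-0.1,0.9]],"twist":[[0,-0.3,0],[0,-0.3,0],[0,-0.3,0],[0,-0.3,0]]}' 80
python3 - <<'E'
from place import *
show()
E
```

```text
t: 31.28
ee_pos: [0.5819, -0.1408, 0.2322]
orientation: [0.003, 0.99, -0.019, 0.138]
contact_force: [-12.6, 0.4, 12.8]
width: 0.27
t 31.28 [ 0.5819 -0.1408  0.2322] x [ 0.961 -0.037  0.274] z [ 0.274 -0.012 -0.962] F [-12.6   0.4  12.8] w 0.270 q [-0.3   0.21  2.03  0.12  0.64  1.23]
```

```bash
python3 -m handwheel '{"claw":[1,1,0.4,0.35,0.3,0.2,0.1,0.1,0.1,0.1,0.1,0.1,0.1,0.1,0.1],"delta_pos":[[-0.15,0,-0.15],[-0.15,0,-0.15],[-0.15,0,-0.15],[-0.15,0,-0.15],[-0.15,0,-0.15],[-0.15,0,-0.15],[-0.15,0,-0.15],[-0.15,0,-0.15],[-0.15,0,-0.5],[-0.15,0,-1],[-0.15,0,-2],[-0.15,0,-3.5],[-0.15,0,-5],[-0.15,0,-8],[-0.15,0,-11]],"twist":[[0,0,0],[0,0,0],[0,0,0],[0,0,0],[0,0,0],[0,0,0],[0,0,0],[0,0,0],[0,0,0],[0,0,0],[0,0,0],[0,0,0],[0,0,0],[0,0,0],[0,0,0]]}' 20
python3 - <<'E'
from place import *
show();grab('wrist','w31')
to(down(-6),tcp=[.433,-.0665,.40])
E
```

```text
t: 32.53
ee_pos: [0.5494, -0.139, 0.3354]
orientation: [0.003, 0.99, -0.019, 0.137]
contact_force: [0.9, -0.2, 0.0]
width: 0.447
t 32.53 [ 0.5494 -0.139   0.3354] x [ 0.962 -0.037  0.272] z [ 0.271 -0.012 -0.962] F [ 0.9 -0.2  0. ] w 0.447 q [-0.31  0.03  2.01  0.1   0.83  1.24]
tcp [ 0.433  -0.0665  0.4   ] dpos [-9.97, -6.83, -8.88] twist [-0.31, -16.39, 3.76] rows 3.6
```

View pics/w31.png

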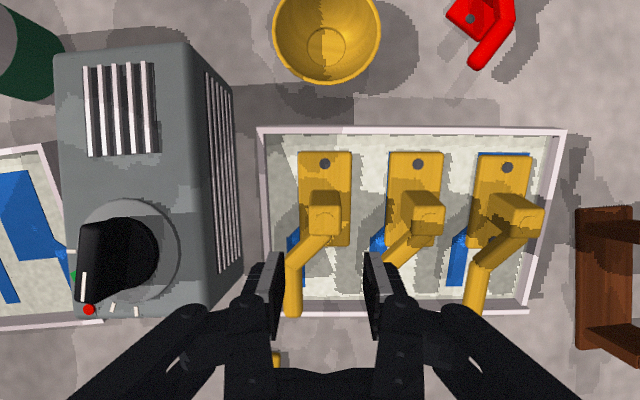

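```bash
python3 -m handwheel '{"claw":[0,-0.3,-0.3,-0.3,-0.3,-0.3],"delta_pos":[[-2,-1,-5],[-10,-6.8,-8.9],[-10,-6.8,-8.9],[-10,-6.8,-8.9],[-10,-6.8,-8.9],[-10,-6.8,-8.9]],"twist":[[0,-4,1],[-0.3,-16.4,3.8],[-0.3,-16.4,3.8],[-0.3,-16.4,3.8],[-0.3,-16.4,3.8],[-0.3,-16.4,3.8]]}' 80
python3 - <<'E'
from fh import *
from plan import *
show();grab('wrist','w32')
r,v=run('w32',[('C',-1,[.427,-.065,-.10])])
cv2.imwrite('pics/w32f.png',cv2.resize(v,None,fx=.4,fy=.4))
x,y,a=r['C'];to(down(np.degrees(a)),grasp=[x+.007*np.cos(a),y+.007*np.sin(a),.034])
E
```

```text
t: 33.08
ee_pos: [0.4318, -0.0658, 0.3944]
orientation: [-0.001, 0.999, -0.052, -0.003]
contact_force: [0.4, 0.2, -0.6]
width: 0.646
t 33.08 [ 0.4318 -0.0658  0.3944] x [ 0.995 -0.104 -0.005] z [-0.005  0.002 -1.   ] F [ 0.4  0.2 -0.6] w 0.646 q [-0.21 -0.19  2.09  0.    1.24  1.47]
C [ 0.4265 -0.0654 -0.1132] deg -6.5 iou 0.914
tcp [ 0.4335 -0.0662  0.189 ] dpos [0.21, 0.01, 20.5] twist [-0.09, 0.33, 0.49] rows 4.9
```

View pics/w32f.png

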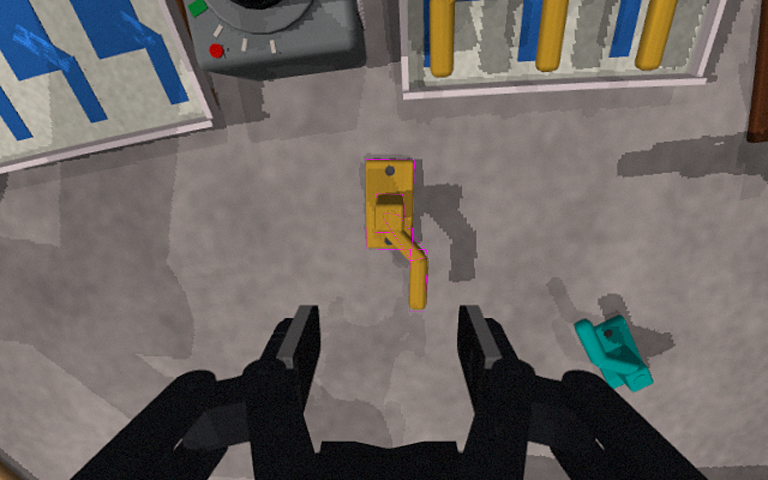

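```bash
python3 -m handwheel '{"claw":[-0.3,-0.3,-0.3,-0.3,-0.3,-0.3,-0.3,-0.3,1,1,1,1,1,1,1],"delta_pos":[[0.2,0,4],[0.2,0,8],[0.2,0,12],[0.2,0,16],[0.2,0,19],[0.2,0,20.1],[0.2,0,20.5],[0.2,0,20.5],[0.2,0,20.5],[0.2,0,20.5],[0.2,0,20.5],[0.2,0,20.5],[0.2,0,20.5],[0.2,0,20.5],[0.2,0,20.5]],"twist":[[0,0.3,0.5],[0,0.3,0.5],[0,0.3,0.5],[0,0.3,0.5],[0,0.3,0.5],[0,0.3,0.5],[0,0.3,0.5],[0,0.3,0.5],[0,0.3,0.5],[0,0.3,0.5],[0,0.3,0.5],[0,0.3,0.5],[0,0.3,0.5],[0,0.3,0.5],[0,0.3,0.5]]}' 80
python3 -m handwheel '{"claw":[1,1,1,1,1,1,1,1],"delta_pos":[[0,0,-2],[0,0,-5],[0,0,-9],[0,0,-13],[0,0,-17],[0,0,-20],[0,0,-21],[0,0,-21]],"twist":[[0,0,0],[0,0,0],[0,0,0],[0,0,0],[0,0,0],[0,0,0],[0,0,0],[0,0,0]]}' 80
python3 - <<'E'
from place import *
show();grab('wrist','w33',(220,150,440,400),2)
for h in (.13,): tgt('RT.npy',[.025,.005],h,hit(.1907,.008))
E
```

```text
t: 34.38
ee_pos: [0.4341, -0.0663, 0.1897]
orientation: [-0.001, 0.998, -0.057, 0.0]
contact_force: [0.4, -0.5, 6.5]
width: 0.266
t: 35.05
ee_pos: [0.4342, -0.0667, 0.4008]
orientation: [-0.001, 0.998, -0.057, 0.001]
contact_force: [0.1, 0.5, -3.7]
width: 0.268
t 35.05 [ 0.4342 -0.0667  0.4008] x [ 0.993 -0.114  0.002] z [ 0.002  0.001 -1.   ] F [ 0.1  0.5 -3.7] w 0.268 q [-0.21 -0.19  2.08  0.    1.25  1.47]
tcp [0.5358 0.1992 0.3574] dpos [7.16, -27.55, 4.09] twist [1.38, 16.09, -10.76] rows 6.9
```

View pics/w33.png

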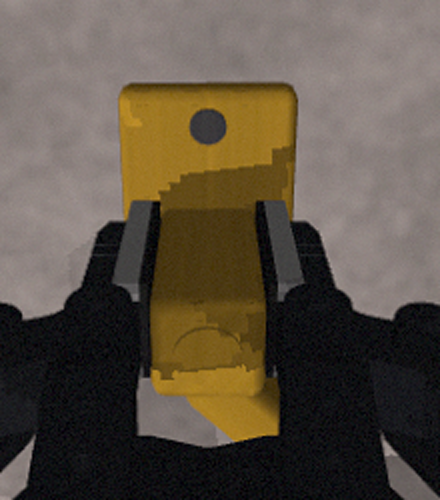

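```bash
python3 -m handwheel '{"claw":[1,1,1,1,1,1,1,1,1,1,1],"delta_pos":[[0,-8,0],[7.2,-27.5,0],[7.2,-27.5,0],[7.2,-27.5,1],[7.2,-27.5,4],[7.2,-27.5,4],[7.2,-27.5,4],[7.2,-27.5,4],[7.2,-27.5,4],[7.2,-27.5,4],[7.2,-27.5,4]],"twist":[[1.4,16.1,-10.8],[1.4,16.1,-10.8],[1.4,16.1,-10.8],[1.4,16.1,-10.8],[1.4,16.1,-10.8],[1.4,16.1,-10.8],[1.4,16.1,-10.8],[1.4,16.1,-10.8],[1.4,16.1,-10.8],[1.4,16.1,-10.8],[1.4,16.1,-10.8]]}' 80
python3 - <<'E'
from place import *
show();grab('wrist','w34')
for h in (.03,.004): tgt('RT.npy',[.025,.005],h,hit(.1897,.008))
E
```

```text
t: 36.02
ee_pos: [0.5353, 0.1975, 0.356]
orientation: [-0.005, 0.99, 0.037, 0.137]
contact_force: [0.1, -0.2, -3.4]
width: 0.267
t 36.02 [0.5353 0.1975 0.356 ] x [0.96  0.072 0.271] z [ 0.27   0.02  -0.963] F [ 0.1 -0.2 -3.4] w 0.267 q [ 0.33  0.02  1.98 -0.09  0.87  1.88]
tcp [0.5636 0.2013 0.2603] dpos [0.08, -0.19, 10.09] twist [0.01, 0.18, -0.03] rows 2.4
tcp [0.5707 0.2018 0.2353] dpos [0.08, -0.19, 12.69] twist [0.01, 0.18, -0.03] rows 3.0
```

View pics/w34.png

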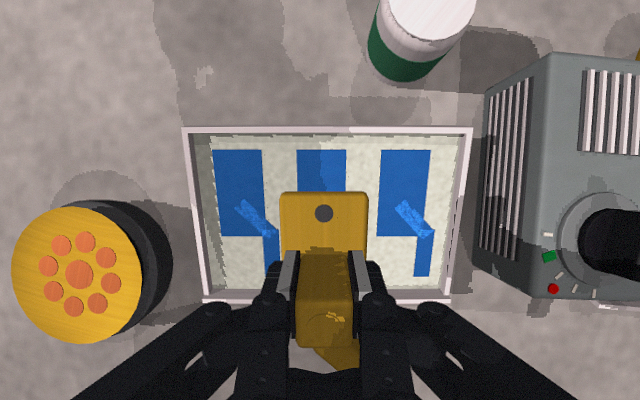

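```bash
python3 -m handwheel '{"claw":[1,1,1,1,1,1,1,1],"delta_pos":[[0.1,-0.2,3],[0.1,-0.2,6],[0.1,-0.2,8.5],[0.1,-0.2,10.5],[0.1,-0.2,11.6],[0.1,-0.2,12.2],[0.1,-0.2,12.5],[0.1,-0.2,12.5]],"twist":[[0,0.2,0],[0,0.2,0],[0,0.2,0],[0,0.2,0],[0,0.2,0],[0,0.2,0],[0,0.2,0],[0,0.2,0]]}' 80
python3 - <<'E'
from place import *
show();grab('wrist','w35')
for h in (.0,): tgt('RT.npy',[.025,.005],h,hit(.1897,.008))
E
```

```text
t: 36.73
ee_pos: [0.5716, 0.2029, 0.2389]
orientation: [-0.006, 0.989, 0.037, 0.141]
contact_force: [-0.1, 0.1, -3.1]
width: 0.27
t 36.73 [0.5716 0.2029 0.2389] x [0.958 0.071 0.279] z [ 0.278  0.022 -0.96 ] F [-0.1  0.1 -3.1] w 0.270 q [ 0.32  0.22  2.01 -0.11  0.65  1.9 ]
tcp [0.5718 0.2019 0.2314] dpos [-0.23, 0.12, 0.77] twist [-0.06, -0.24, -0.01] rows 0.2
```

View pics/w35.png

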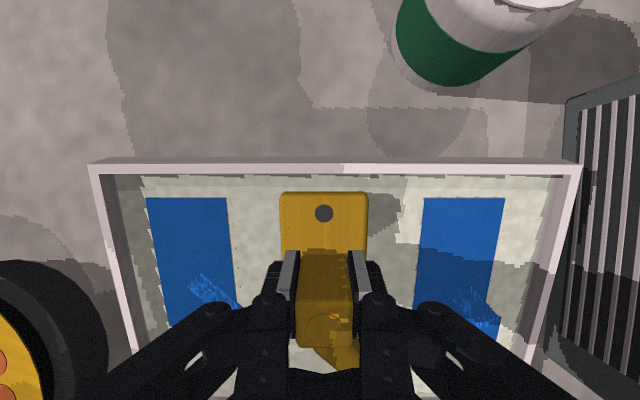

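```bash
python3 -m handwheel '{"claw":[1,1,1,1],"delta_pos":[[-0.3,0,0.4],[-0.3,0,0.7],[-0.3,0,0.9],[-0.3,0,0.9]],"twist":[[0,-0.2,0],[0,-0.2,0],[0,-0.2,0],[0,-0.2,0]]}' 80
python3 - <<'E'
from place import *
show()
E
```

```text
t: 37.12
ee_pos: [0.5708, 0.2035, 0.2312]
orientation: [-0.006, 0.99, 0.037, 0.139]
contact_force: [-10.9, -2.6, 10.8]
width: 0.272
t 37.12 [0.5708 0.2035 0.2312] x [0.959 0.072 0.275] z [ 0.274  0.021 -0.961] F [-10.9  -2.6  10.8] w 0.272 q [ 0.32  0.23  2.01 -0.11  0.64  1.9 ]
```

```bash
python3 -m handwheel '{"claw":[1,1,0.4,0.35,0.3,0.2,0.1,0.1,0.1,0.1,0.1,0.1,0.1,0.1,0.1,0.1],"delta_pos":[[-0.1,0,-0.15],[-0.1,0,-0.15],[-0.1,0,-0.15],[-0.1,0,-0.15],[-0.1,0,-0.15],[-0.1,0,-0.15],[-0.1,0,-0.15],[-0.1,0,-0.15],[-0.1,0,-0.5],[-0.1,0,-1],[-0.1,0,-2],[-0.1,0,-3.5],[-0.1,0,-5],[-0.1,0,-8],[-0.1,0,-12],[-0.1,0,-15]],"twist":[[0,0,0],[0,0,0],[0,0,0],[0,0,0],[0,0,0],[0,0,0],[0,0,0],[0,0,0],[0,0,0],[0,0,0],[0,0,0],[0,0,0],[0,0,0],[0,0,0],[0,0,0],[0,0,0]]}' 20
python3 - <<'E'
from place import *
show();grab('wrist','w36')
for yw in (0,180): to(down(yw),tcp=[.50,0,.46])
E
```

```text
t: 38.45
ee_pos: [0.5282, 0.2, 0.376]
orientation: [-0.006, 0.99, 0.037, 0.139]
contact_force: [0.6, -0.1, -0.1]
width: 0.452
t 38.45 [0.5282 0.2    0.376 ] x [0.958 0.072 0.276] z [ 0.275  0.022 -0.961] F [ 0.6 -0.1 -0.1] w 0.452 q [ 0.34 -0.01  1.97 -0.09  0.9   1.88]
tcp [0.5  0.   0.46] dpos [-2.03, 19.75, -8.71] twist [-0.86, -16.61, 4.28] rows 5.2
tcp [0.5  0.   0.46] dpos [-2.03, 19.75, -8.71] twist [25.4, -1.31, -173.89] rows 24.5
```

View pics/w36.png

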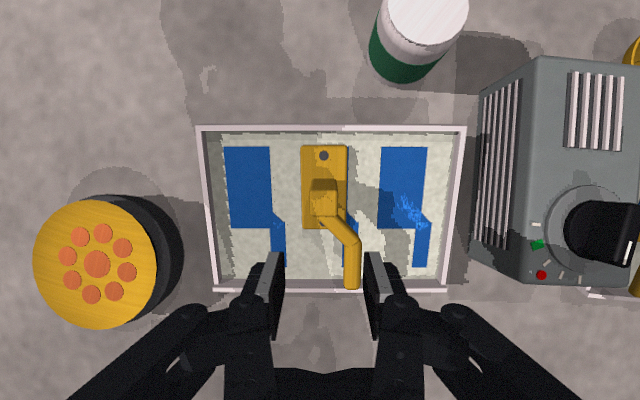

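```bash
python3 - <<'E'
from place import *
to(down(90),tcp=[.45,0,.46])
E
python3 -m handwheel '{"claw":[0,0,0,0,0,0,0,0,0,0,0,0,0,0],"delta_pos":[[-1,2,-3],[-6.8,20,-7.5],[-6.8,20,-7.5],[-6.8,20,-7.5],[-6.8,20,-7.5],[-6.8,20,-7.5],[-6.8,20,-7.5],[-6.8,20,-7.5],[-6.8,20,-7.5],[-6.8,20,-7.5],[-6.8,20,-7.5],[-6.8,20,-7.5],[-6.8,20,-7.5],[-6.8,20,-7.5]],"twist":[[0,-4,0],[0,-16,0],[0,-16,0],[0,-16,0],[0,-16,0],[0,-16,0],[0,-16,0],[0,-16,0],[0,-16,0],[0,-16,0],[0,-16,0],[0,-16,0],[0,-16,0],[0,-16,0]]}' 20
python3 - <<'E'
from place import *
show();grab('wrist','w37')
to(down(180),tcp=[.52,0,.43])
E
```

```text
tcp [0.45 0.   0.46] dpos [-6.81, 19.38, -10.13] twist [12.24, -13.57, -85.04] rows 12.1
t: 39.67
ee_pos: [0.4583, -0.0054, 0.4258]
orientation: [-0.0, 0.999, 0.038, -0.001]
contact_force: [-0.7, -0.0, -0.3]
width: 0.503
t 39.67 [ 0.4583 -0.0054  0.4258] x [ 0.997  0.076 -0.002] z [-0.002  0.001 -1.   ] F [-0.7 -0.  -0.3] w 0.503 q [-0.07 -0.17  2.02  0.    1.3   1.43]
tcp [0.52 0.   0.43] dpos [6.19, -0.08, -0.42] twist [-0.14, -0.06, -175.63] rows 24.5
```

View pics/w37.png

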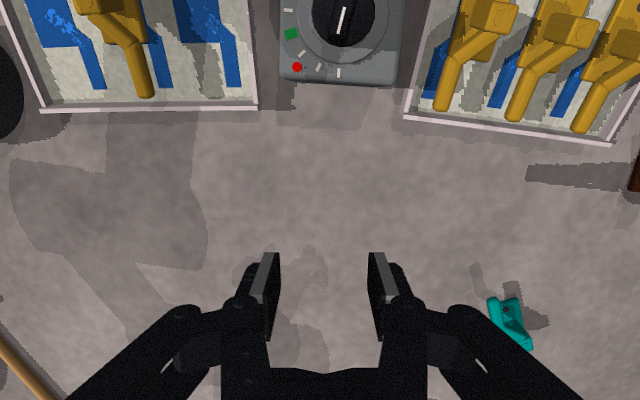

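```bash
python3 -m handwheel '{"claw":[0,0,0,0,0,0,0,0,0,0,0,0,0],"delta_pos":[[0,0,0],[0,0,0],[0,0,0],[0,0,0],[0,0,0],[0,0,0],[0,0,0],[0,0,0],[0,0,0],[0,0,0],[0,0,0],[0,0,0],[0,0,0]],"twist":[[0,0,-90],[0,0,-90],[0,0,-90],[0,0,-90],[0,0,-90],[0,0,-90],[0,0,-90],[0,0,-90],[0,0,-90],[0,0,-90],[0,0,-90],[0,0,-90],[0,0,-90]]}' 20
python3 - <<'E'
from place import *
show()
to(down(180),tcp=[.50,0,.44])
E
```

```text
t: 40.8
ee_pos: [0.4582, -0.0058, 0.426]
orientation: [-0.001, 0.678, 0.735, -0.0]
contact_force: [-0.2, 0.6, 0.5]
width: 0.498
t 40.80 [ 0.4582 -0.0058  0.426 ] x [-0.081  0.997  0.001] z [-0.001  0.001 -1.   ] F [-0.2  0.6  0.5] w 0.498 q [-0.07 -0.17  2.02  0.    1.3  -0.15]
tcp [0.5  0.   0.44] dpos [0.24, 4.21, -1.41] twist [-0.03, -0.09, -85.34] rows 11.9
```

```bash
python3 -m handwheel '{"claw":[0,0,0,0,0,0,0,0,0,0,0,0,0],"delta_pos":[[0.2,4.2,-1.4],[0.2,4.2,-1.4],[0.2,4.2,-1.4],[0.2,4.2,-1.4],[0.2,4.2,-1.4],[0.2,4.2,-1.4],[0.2,4.2,-1.4],[0.2,4.2,-1.4],[0.2,4.2,-1.4],[0.2,4.2,-1.4],[0.2,4.2,-1.4],[0.2,4.2,-1.4],[0.2,4.2,-1.4]],"twist":[[0,0,-85.3],[0,0,-85.3],[0,0,-85.3],[0,0,-85.3],[0,0,-85.3],[0,0,-85.3],[0,0,-85.3],[0,0,-85.3],[0,0,-85.3],[0,0,-85.3],[0,0,-85.3],[0,0,-85.3],[0,0,-85.3]]}' 20
python3 - <<'E'
from place import *
show();grab('wrist','w38')
E
```

```text
t: 41.88
ee_pos: [0.5, -0.0007, 0.4399]
orientation: [-0.001, 0.002, 1.0, 0.0]
contact_force: [0.1, -0.1, -0.6]
width: 0.503
t 41.88 [ 0.5    -0.0007  0.4399] x [-1.     0.004  0.001] z [-0.001  0.001 -1.   ] F [ 0.1 -0.1 -0.6] w 0.503 q [-0.05 -0.09  1.92  0.    1.31 -1.62]
```

View pics/w38.png

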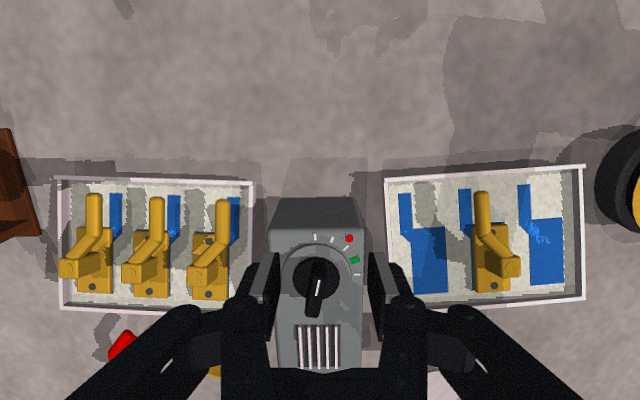

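Run:
```python
import cv2
f=cv2.imread('pics/raw_w38.png');cv2.imwrite('pics/w38a.png',cv2.resize(f[190:380,255:385],None,fx=3.1,fy=3.1,interpolation=2))
f=cv2.imread('pics/raw_w29.png');cv2.imwrite('pics/w29a.png',cv2.resize(f[180:310,60:240],None,fx=4,fy=4,interpolation=2))
```

```text
(no output)
```

View pics/w38a.png

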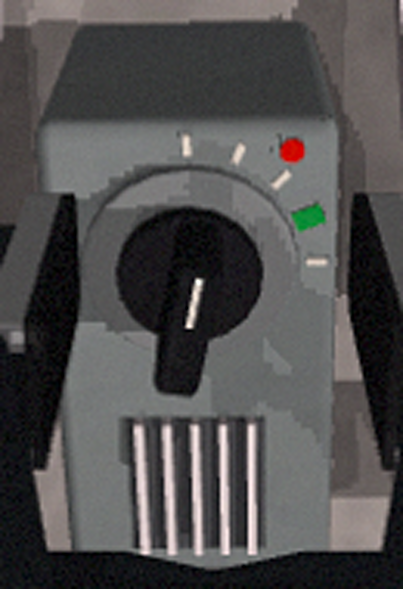

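View pics/w29a.png

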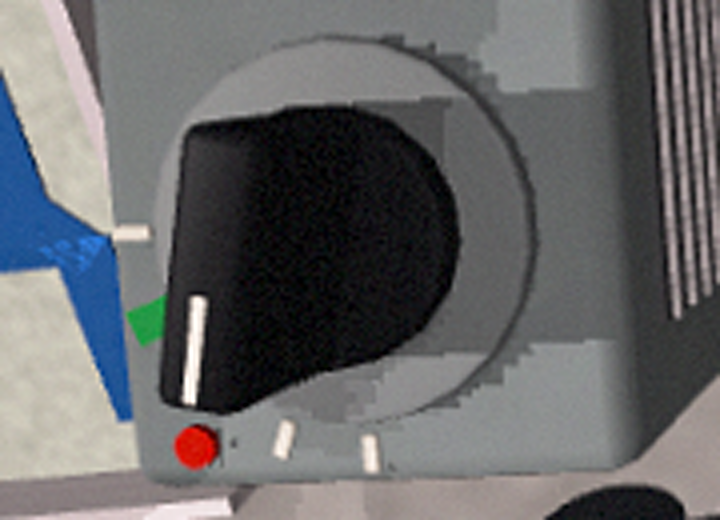

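Run:
```python
from place import *
from deck import un
S=st('w38')
P=un([(202,277),(190,329),(158,388),(196,393)],[255,190],3.1)
Q=onz('wrist',P,.154,S);print(Q.round(4))
d=Q[0]-Q[1];print('line ang from -x toward +y',np.degrees(np.arctan2(d[1],-d[0])))
M=onz('wrist',un([(186,146),(239,154),(282,180),(310,218),(317,262)],[255,190],3.1),.111,S);print(M.round(4))
from scipy.optimize import least_squares
th=np.array([0,.4,.8,1.2,1.6])
f=lambda p:np.r_[M[:,0]-(p[0]-p[2]*np.cos(th+p[3])),M[:,1]-(p[1]+p[2]*np.sin(th+p[3]))]
r=least_squares(f,[.59,0,.04,0]);print(r.x.round(4),r.fun.round(4))
# line check through axis
c=r.x[:2];print('far-end mid',(Q[2]+Q[3])/2)
```

```text
[[ 0.5781 -0.0044  0.154 ]
 [ 0.5959 -0.0081  0.154 ]
 [ 0.617  -0.0181  0.154 ]
 [ 0.6188 -0.0065  0.154 ]]
line ang from -x toward +y 11.703416611485697
[[ 0.5562 -0.0099  0.111 ]
 [ 0.5591  0.0073  0.111 ]
 [ 0.5685  0.0214  0.111 ]
 [ 0.5825  0.031   0.111 ]
 [ 0.5993  0.0338  0.111 ]]
[ 0.5989 -0.0088  0.0428 -0.0197] [ 0.0001 -0.      0.     -0.0001 -0.     -0.0002  0.0002  0.0001  0.0002
 -0.0002]
far-end mid [ 0.6179016  -0.01230672  0.154     ]
```

Run:
```python
from place import *
grab('top','t38',(200,100,500,270),2.6)
for z in (.25,.147): to(down(168.5),grasp=[.5989,-.0088,z])
```

```text
tcp [ 0.5989 -0.0088  0.405 ] dpos [-9.91, -0.71, 3.48] twist [0.03, -0.09, 10.93] rows 2.5
tcp [ 0.5989 -0.0088  0.302 ] dpos [-9.92, -0.72, 13.78] twist [0.03, -0.09, 10.93] rows 4.1
```

View pics/t38.png

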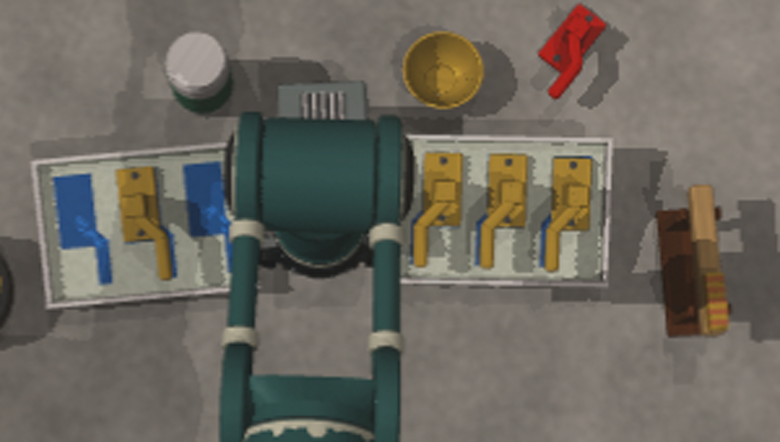

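```bash
python3 -m handwheel '{"claw":[0,0,0,0,0,0,0,0],"delta_pos":[[-4,-0.3,3.5],[-8,-0.7,3.5],[-9.9,-0.7,5],[-9.9,-0.7,8],[-9.9,-0.7,10],[-9.9,-0.7,10],[-9.9,-0.7,10],[-9.9,-0.7,10]],"twist":[[0,0,7],[0,0,10.9],[0,0,10.9],[0,0,10.9],[0,0,10.9],[0,0,10.9],[0,0,10.9],[0,0,10.9]]}' 30
python3 - <<'E'
from place import *
show();grab('wrist','w39')
to(down(168.5),grasp=[.5989,-.0088,.147])
E
```

```text
t: 42.65
ee_pos: [0.5991, -0.0084, 0.3411]
orientation: [0.0, 0.099, 0.995, 0.0]
contact_force: [0.1, -0.7, 0.1]
width: 0.502
t 42.65 [ 0.5991 -0.0084  0.3411] x [-0.98   0.197 -0.   ] z [ 0.  0. -1.] F [ 0.1 -0.7  0.1] w 0.502 q [-0.06  0.17  1.84  0.    1.13 -1.43]
tcp [ 0.5989 -0.0088  0.302 ] dpos [0.04, -0.05, 4.0] twist [0.04, 0.11, 0.17] rows 1.0
```

View pics/w39.png

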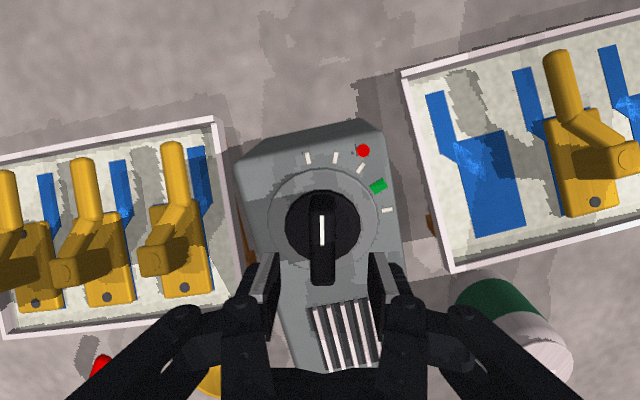

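```bash
python3 -m handwheel '{"claw":[0,0,0,0,1,1,1,1,1,1],"delta_pos":[[0,0,2],[0,0,3.3],[0,0,3.9],[0,0,3.9],[0,0,3.9],[0,0,3.9],[0,0,3.9],[0,0,3.9],[0,0,3.9],[0,0,3.9]],"twist":[[0,0,0],[0,0,0],[0,0,0],[0,0,0],[0,0,0],[0,0,0],[0,0,0],[0,0,0],[0,0,0],[0,0,0]]}' 40
python3 - <<'E'
from place import *
show();grab('wrist','w40')
E
```

```text
t: 43.53
ee_pos: [0.599, -0.0089, 0.302]
orientation: [0.0, 0.098, 0.995, -0.0]
contact_force: [-1.9, -4.3, 6.3]
width: 0.156
t 43.53 [ 0.599  -0.0089  0.302 ] x [-0.981  0.196 -0.   ] z [-0.    -0.001 -1.   ] F [-1.9 -4.3  6.3] w 0.156 q [-0.06  0.21  1.87 -0.    1.06 -1.43]
```

View pics/w40.png

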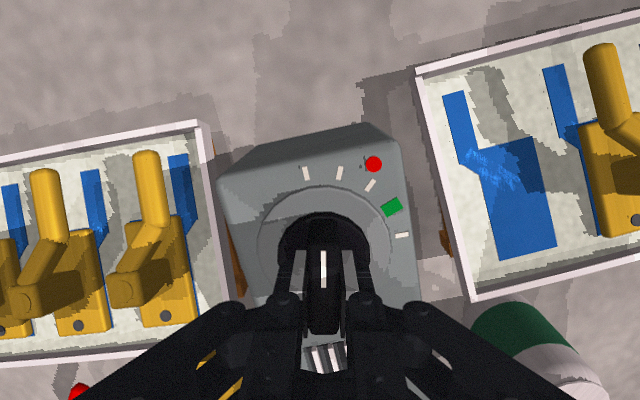

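```bash
python3 -m handwheel '{"claw":[1,1,1,1,1,1,1,1,1,1,1,1,1,1,1,1],"delta_pos":[[0,0,0],[0,0,0],[0,0,0],[0,0,0],[0,0,0],[0,0,0],[0,0,0],[0,0,0],[0,0,0],[0,0,0],[0,0,0],[0,0,0],[0,0,0],[0,0,0],[0,0,0],[0,0,0]],"twist":[[0,0,3],[0,0,7],[0,0,11],[0,0,15],[0,0,19],[0,0,24],[0,0,29],[0,0,34],[0,0,39],[0,0,44],[0,0,49],[0,0,53],[0,0,55],[0,0,56.3],[0,0,56.3],[0,0,56.3]]}' 40
python3 - <<'E'
from place import *
show();s=readout.state();x=Rq(s).as_matrix()[:,0];print(np.degrees(np.arctan2(x[1],-x[0])));grab('wrist','w41')
E
```

```text
t: 44.92
ee_pos: [0.5986, -0.0096, 0.302]
orientation: [-0.0, 0.556, 0.831, -0.001]
contact_force: [-4.0, -7.5, 6.8]
width: 0.157
t 44.92 [ 0.5986 -0.0096  0.302 ] x [-0.381  0.924 -0.001] z [-0.002 -0.002 -1.   ] F [-4.  -7.5  6.8] w 0.157 q [-0.06  0.21  1.87 -0.    1.06 -0.45]
67.58303360868928
```

View pics/w41.png

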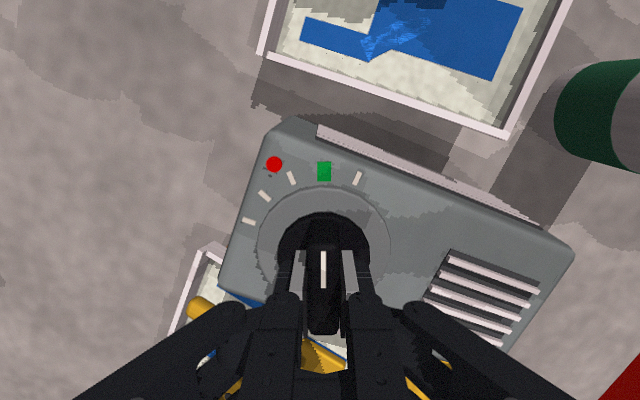

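```bash
python3 -m handwheel '{"claw":[0.6,0.4,0.2,0.2,0.2,0.2,0.2,0.2,0.2,0.2,0.2],"delta_pos":[[0,0,0],[0,0,0],[0,0,0],[0,0,0],[0,0,-1],[0,0,-3],[0,0,-6],[0,0,-10],[0,0,-13],[0,0,-13],[0,0,-13]],"twist":[[0,0,0],[0,0,0],[0,0,0],[0,0,0],[0,0,0],[0,0,0],[0,0,0],[0,0,0],[0,0,0],[0,0,0],[0,0,0]]}' 20
python3 - <<'E'
from place import *
show();grab('wrist','w42')
to(down(112.4),tcp=[.45,0,.48])
E
```

```text
t: 45.88
ee_pos: [0.5997, -0.0083, 0.4351]
orientation: [0.002, 0.556, 0.831, 0.002]
contact_force: [0.0, -0.0, 0.4]
width: 0.399
t 45.88 [ 0.5997 -0.0083  0.4351] x [-0.382  0.924 -0.002] z [ 0.006  0.    -1.   ] F [ 0.  -0.   0.4] w 0.399 q [-0.06  0.1   1.74  0.    1.3  -0.45]
tcp [0.45 0.   0.48] dpos [6.45, -13.45, -4.77] twist [0.09, 0.0, 0.03] rows 3.8
```

View pics/w42.png

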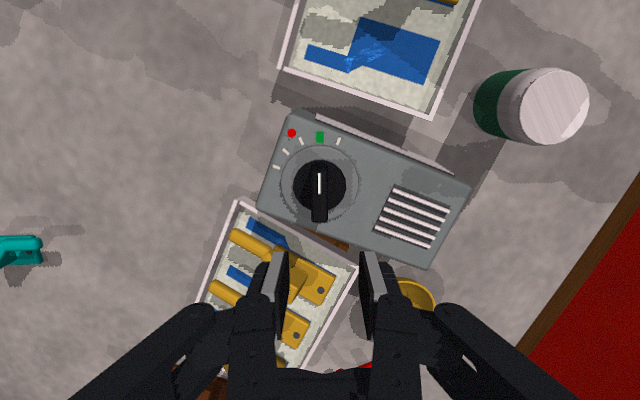

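```bash
python3 -m handwheel '{"claw":[0.2,0.2,0.2,0.2,0.2,0.2,0.2],"delta_pos":[[6.5,-14,-5],[6.5,-17,-5],[6.5,-17,-5],[6.5,-17,-5],[6.5,-17,-5],[6.5,-17,-5],[6.5,-17,-5]],"twist":[[0,0,0],[0,0,0],[0,0,0],[0,0,0],[0,0,0],[0,0,0],[0,0,0]]}' 20
python3 - <<'E'
from place import *
show();grab('wrist','w43');grab('top','t43',(190,90,490,290),2.6);grab('scene','s43',(140,130,480,320),2.3)
E
```

```text
t: 46.52
ee_pos: [0.4159, -0.0131, 0.4803]
orientation: [-0.001, 0.556, 0.831, -0.0]
contact_force: [0.7, 0.2, 0.4]
width: 0.398
t 46.52 [ 0.4159 -0.0131  0.4803] x [-0.381  0.925  0.001] z [-0.002  0.001 -1.   ] F [0.7 0.2 0.4] w 0.398 q [-0.09 -0.28  2.01  0.    1.42 -0.48]
```

View pics/t43.png

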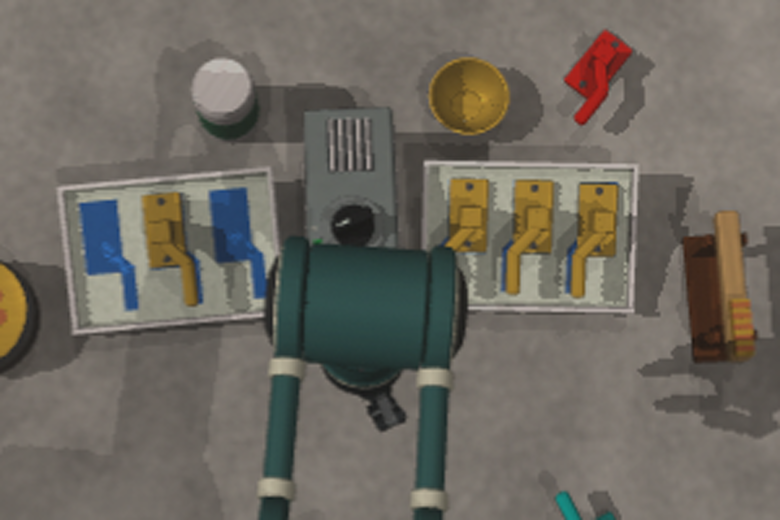

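View pics/s43.png

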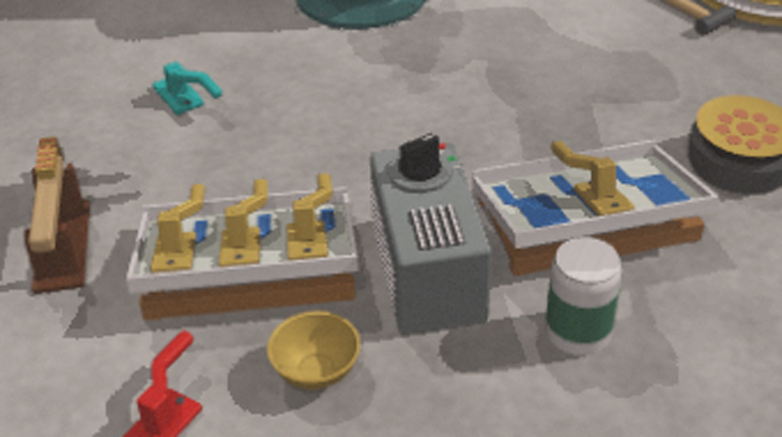

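Run:
```python
from fit import *
for fn,d,side,ys in (('w31','LT',1,(.07,-.005,-.08)),('w36','RT',-1,(.005,))):
    S=st(fn);img=cv2.imread(f'pics/raw_{fn}.png');m=brass(img);T=np.load(d+'.npy');H=handle(side)
    def mk(x,y,a):
        A=np.eye(4);A[:3,:3]=R.from_euler('z',a).as_matrix();A[:3,3]=[x,y,0];return T@A
    for y in ys:
        M=mk(.02,y,0);uv=proj('wrist',np.vstack(H)@M[:3,:3].T+M[:3,3],S);lo=(uv.min(0)-6).astype(int);hi=(uv.max(0)+6).astype(int);hi[1]=min(hi[1],255)
        q,c=fit([('wrist',m,(lo[0],lo[1],hi[0],hi[1]),S)],H,[.02,y,0],mk=mk);print(y,q.round(4),np.degrees(q[2]).round(1),round(1-c,2))
```

```text
0.07 [0.0224 0.0685 0.0129] 0.7 0.94
-0.005 [ 0.0215 -0.0064  0.0313] 1.8 0.92
-0.08 [ 0.0189 -0.081   0.0391] 2.2 0.89
0.005 [0.0227 0.0072 0.0007] 0.0 0.93
```

All handles sit within about 3 mm and 2° of their outlines, so I'm handing in.

Run:
```python
from cell import order
print(order.job_done())
```

```text
the job is handed in; nothing more can be done
None
```

The job is done and handed in at about 47 s of the 210 s allowed. There were four brass handles in this lot, three left-hand and one right-hand.

- **Brush:** it lies in the stand's notches, about 2 mm off centre when measured right after release. It was still there in the last pictures.
- **Handles:** the three left-hand ones are in the left-hand tray and the right-hand one is on the middle outline of the other tray. All are flat with grips downhill. They fitted within about 3 mm and 2.2° of their outlines in close views taken just after placing, and the final overview showed no visible change.
- **Slip:** the first handle slid about 6 cm down to the tray's rim after its first release. I don't know whether I jolted it or it was the possible knock. I laid it again with a gentler release, and it stayed.
- **Dial:** I turned it last. The white pointer lined up with the green mark in the close picture after I let go.
- **Left alone:** I did not move the block, tin, bowl or the red and turquoise look-alikes. At hand-in the arm was clear of everything. No check failed at the end.

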